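Balance a centrifuge rotor on rollers

ROBOT

A 6-joint arm with a two-finger parallel gripper is mounted at the origin on a cart in front of the work surface, level with it; the furniture and walls round the work are solid. World frame = base frame: x ahead of the robot, y to its left, z up, the work surface at z = 0. Lengths are in m, angles in rad, forces in N, time in s.
With the tool pointing down it reaches from about 0.35 to 0.95 m from the base axis. Payload 17.4 kg.
Tool frame: the origin (TCP) lies between the finger pads; the fingertips stand 19 mm ahead of it and the grasp point (between the pads) is the TCP (ctrl.tcp_to_tips is the distance from the TCP to the fingertips, in m); z points along the fingers, y is the direction in which the jaws open and shut (so a half turn about z gives the same grasp; the last joint's range is limited). The gripper opens to 93 mm and grips with 3 to 60 N. Pads are 15 mm wide; open, the fingers measure 128 mm over their backs; the gripper's body (75 mm by 188 mm) begins 65 mm behind the grasp point.
Start: joints at [1.134, 0.116, 1.442, -0, 1.584, -0.038], TCP at [0.262, 0.622, 0.238] pointing down, gripper open.
Joint ranges: [-2.83, 2.83], [-0.83, 2.19], [0.07, 2.5], [-1.14, 4.28], [0.01, 3], [-2.97, 2.97]. Speed limits (rad/s): [1.89, 1.89, 2.22, 3.14, 3.14, 3.14].

INTERFACE

Orientations are given as a rotation vector (axis times angle).
In Python, from plant import ctrl gives the robot as it stands. The module is installed in compiled form; this text tells all that it offers.
- The arm moves only by the tool jog_arm, never from a script. Its argument "plan" is a list of rows, each a list of 5 numbers: the shift along the tool's x, y, z scaled (see below), then the turn about the tool's z scaled (see below), then the opening in per cent of the stroke, from 0 (shut) to 100 (fully open). A call has 1 to 12 rows; each row is the pose to reach, as a shift and turn from the pose commanded when the call began, along the tool's axes at that moment; what a row does not reach only later rows make up. The controller multiplies each number of a shift by 0.3 m and each number of a turn by 45 degrees. A row lasts 1/8 s, in which the tool goes at most 62.5 mm and 10.7 degrees, less where a joint would pass 70% of its speed; a pose out of reach is approached as far as the arm can. A call with a number of a shift or a turn outside -1 to 1 is refused whole. A call with a gripper value outside its range is refused whole. The fingers move at their own pace and stop on an object; "grip_force" is the grip in N (left out, the last holds). Time passes only in rows, so rows that repeat a pose let the fingers close. It gives the time, the measured TCP pose, the force and the opening at its end, in the units of the state.
- ctrl.get_obs(): the state, without advancing time (a new reading comes with each control period).
- ctrl.capture(name): name is "scene" or "top"; returns (picture, depth): 400x640x3 uint8, blue, green, red; 400x640 float32, m along the optical axis (not along the pixel's ray), 0 where there is no reading.
- ctrl.camera_model(name): a dict with "vfov" (degrees; the focal length in pixels is half the picture's height over the tangent of half this angle, whatever the lens; pixels are square), "cx", "cy" (the principal point, pixels), "D" ([k1, k2, p1, p2, k3] as OpenCV has them; the pictures are not rectified), "cam_to_world" (4x4, takes a point from camera to world coordinates). Camera axes: x right, y down, z forward; pixel columns grow to the right and rows downward; lengths in m; the calibration is good to about 2 mm. A picture is of the moment at which its call begins. camera_model takes no time and is no camera call.
- ctrl.finish_job(): hands the job in, once; it reports no verdict.
The state is a dict: "clock": time; "joint_pos": joint angles; "qd": joint speeds; "tau": joint torques, N m; "tool_pos": TCP position; "eef_rot": TCP orientation; "force": force on the tool from outside, world axes, zero at the start; "torque": the same for the moment, N m; "gripper_width": finger opening in m.
Only numpy, scipy, OpenCV 4.12 (cv2) and the standard library are available. Lean on these libraries where they do the work, as an engineer would, in place of code of your own. Each camera call takes 0.05 s, during which the arm holds its last target.

TASK

Check the balance of the centrifuge rotor: lift it out of its cradle, set it gently on the two rollers of the balancing stand and let go, so that its heavy side turns down by itself; the rollers drag a little, so if it stops short, rock it lightly along the top of the rim with a fingertip until it rests, untouched, with the heavy side straight down. Then set the balance clip astride the top of the rim, exactly opposite the heavy side, and leave it standing there with the heavy side still straight down. Leave the tape roll and the timer where they are.

Things in the scene. Friction and masses are not known exactly. Their poses are not given: they have to be found in the camera images.
- rotor_center (a point): centre of the centrifuge rotor: a loose aluminium disc, 110 mm across, 26 mm thick, 0.55 kg, on edge in the cradle at the start. Its y axis is the disc's axle (level, square to the flat faces). It can be taken from above across its 26 mm thickness at the top of the rim; either face may point either way
- rotor_heavy (a point): middle of the rotor's heavy side: a dark steel arc with two brass screws, let into both faces, fixed in the rotor. The point lies in the disc's mid-plane, 30 mm from rotor_center. Its y axis is the disc's axle; its z axis points to the disc's centre, so it points straight up when the heavy side is straight down. It starts anywhere 70 to 290 degrees round from straight down
- stand_seat (a point): where the rotor's centre lies when it sits on the rollers, 95 mm above the bench; y axis along the rollers (and the seated rotor's axle), x level across the rollers, z up. The rollers drag: the rotor swings 1 to 4 s, may stop up to 30 degrees short of straight down, or hang with the heavy side up. A fingertip pressed lightly on the rim's top and moved along x turns it about y with the fingertip
- stand: fixed balancing stand: dark base plate 170 x 100 mm with two aluminium side plates (116 mm long in x, tops 54 mm above the bench, 31 mm apart inside) that guide the rotor's faces with 2.5 mm to spare each side; between them two dark rollers, 28 mm in diameter, axles along y and 70 mm apart. Origin under its centre
- cradle: fixed white storage cradle 130 x 75 mm that holds the rotor on edge at the start; origin under its centre on the bench, y axis along the rotor's axle. Its side walls end 45 mm above the bench; the rotor's centre is 69 mm and the rim's top 124 mm above the bench
- clip_center (a point): centre of the balance clip: a loose steel saddle 62 mm tall, 60 g, standing on its legs (this point 31 mm above its feet). The legs, 34 mm wide in x, stand 29 mm apart in y (flared feet) to straddle the 26 mm rim, clip y along the axle, either way round. The grip block, 22 mm (x) by 16 mm (y), reaches from 3 to 31 mm above this point. Seated on the rim, this point is 61 mm above rotor_center
- tape_roll: bystander: roll of tape lying on the bench, 68 mm across, 19 mm high; origin under its centre
- timer: bystander: small bench timer 62 x 66 x 18 mm; origin under its centre
Things that resemble listed ones, but are neither listed nor needed, are in the scene too. Leave any purple look-alike of the part that bears rotor_center alone. What is shaped like the part that bears clip_center but purple is not meant.

How it is judged:
By the outcome, as a careful person would: the job done as asked, in the order asked, and still so for the second after the job is handed in, with the robot touching nothing.
It also fails if it takes over 72 s, if anything falls off the work surface, if the arm or the gripper's body presses on something with over 40 N, if the wrist force passes 120 N, or if a joint passes its speed limit or range.

## Working session

There is one attempt and no reset: what is moved stays moved. The work goes in short steps, Python scripts to look and compute and a tool call to move; the robot and the scene stay as the last step left them, time stands still between calls to the robot, and variables do not carry over. Pictures are saved under pics/ and viewed, and the job is handed in when it is done.

Besides the shell and the picture viewer there is one more tool, called as name([rows], argument=value, ...), one row to a line, values as JSON. jog_arm: Moves the arm, as the interface text tells. Shifts and turns lie within -1 to 1; 1 stands for 0.3 m of shift or 45 degrees of turn. Its arguments: {"type":"object","properties":{"plan":{"type":"array","items":{"type":"array","items":{"type":"number"}}},"grip_force":{"type":"number"}},"required":["plan"]}

```bash
mkdir -p pics; cat > h.py <<'E'
import numpy as np, cv2
from plant import ctrl
def cap(n):
    p,d=ctrl.capture(n); np.savez('last_%s.npz'%n,p=p,d=d); return p,d
def K(n):
    m=ctrl.camera_model(n); f=200/np.tan(np.radians(m['vfov'])/2)
    return np.array([[f,0,m['cx']],[0,f,m['cy']],[0,0,1]]),np.array(m['D'],float),np.array(m['cam_to_world'])
def ray(n,uv):
    k,D,T=K(n); q=cv2.undistortPoints(np.array(uv,float).reshape(-1,1,2),k,D).reshape(-1,2)
    d=np.c_[q,np.ones(len(q))]@T[:3,:3].T
    return T[:3,3],d
def onz(n,uv,z):
    o,d=ray(n,uv); return o+d*((z-o[2])/d[:,2])[:,None]
def onplane(n,uv,p0,nrm):
    o,d=ray(n,uv); return o+d*(((np.array(p0)-o)@nrm)/(d@nrm))[:,None]
def proj(n,P):
    k,D,T=K(n); R=T[:3,:3].T; t=-R@T[:3,3]
    return cv2.projectPoints(np.array(P,float).reshape(-1,1,3),cv2.Rodrigues(R)[0],t,k,D)[0].reshape(-1,2)
def cloud(n,d):
    v,u=np.mgrid[0:400:1,0:640:1]; o,r=ray(n,np.c_[u.ravel(),v.ravel()])
    return (o+r*d.reshape(-1,1)).reshape(400,640,3)
def st():
    s=ctrl.get_obs()
    for k in ['clock','tool_pos','eef_rot','force','gripper_width','joint_pos']: print(k,np.round(s[k],4))
    return s
E
python3 - <<'E'
from h import *
st(); print(ctrl.tcp_to_tips)
for n in ['scene','top']:
    p,d=cap(n); cv2.imwrite(f'pics/{n}0.png',p); print(n,K(n))
E
```

```text
clock 0.0
tool_pos [0.262  0.6219 0.2369]
eef_rot [-6.2220e-01 -3.0791e+00  1.9000e-03]
force [-0.3791  0.0226 -0.1023]
gripper_width 0.0931
joint_pos [ 1.1342e+00  1.1650e-01  1.4423e+00 -1.0000e-04  1.5840e+00 -3.7800e-02]
0.019
scene (array([[440.93245018,   0.        , 317.23987562],
       [  0.        , 440.93245018, 204.93629052],
       [  0.        ,   0.        ,   1.        ]]), array([0.03130137, 0.        , 0.        , 0.        , 0.        ]), array([[ 0.79003197, -0.41565984,  0.45063997, -0.04830714],
       [-0.61305374, -0.53105406,  0.58493306, -0.66185923],
       [-0.003819  , -0.73838234, -0.67437151,  0.9154859 ],
       [ 0.        ,  0.        ,  0.        ,  1.        ]]))
top (array([[479.38886719,   0.        , 322.76883374],
       [  0.        , 479.38886719, 202.1944313 ],
       [  0.        ,   0.        ,   1.        ]]), array([0.02554289, 0.        , 0.        , 0.        , 0.        ]), array([[ 1.36290829e-02, -9.86722865e-01,  1.61840153e-01,
         3.16738217e-01],
       [-9.99904073e-01, -1.38488833e-02, -2.30068113e-04,
         6.90284457e-02],
       [ 2.46831886e-03, -1.61821493e-01, -9.86816960e-01,
         1.20881024e+00],
       [ 0.00000000e+00,  0.00000000e+00,  0.00000000e+00,
         1.00000000e+00]]))
```

View pics/scene0.png

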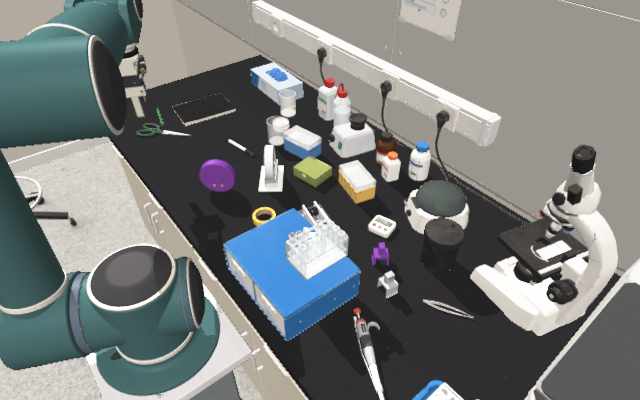

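View pics/top0.png

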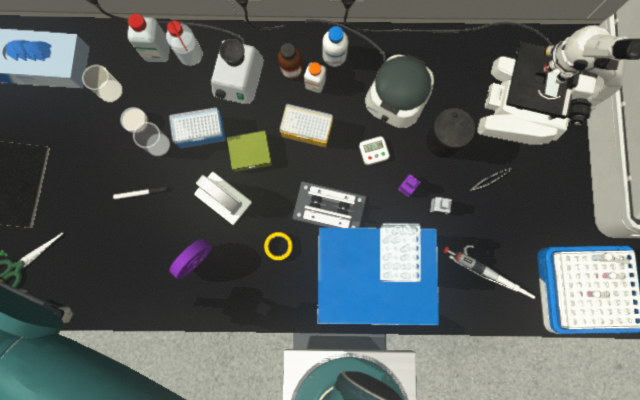

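```bash
python3 - <<'E'
from h import *
S=np.load('last_scene.npz');T=np.load('last_top.npz')
a=cv2.resize(S['p'][130:320,190:420],None,fx=3.2,fy=3.2,interpolation=cv2.INTER_CUBIC);cv2.imwrite('pics/s1.png',a)
b=cv2.resize(T['p'][150:300,160:460],None,fx=2.6,fy=2.6,interpolation=cv2.INTER_CUBIC);cv2.imwrite('pics/t1.png',b)
c=cloud('top',T['d'])
for u,v in [(331,205),(360,290),(400,250),(222,197),(441,205),(190,260),(278,246),(374,150),(409,185),(247,150)]: print(u,v,np.round(c[v,u],4))
E
```

```text
331 205 [0.5061 0.0479 0.0123]
360 290 [ 0.2975 -0.0188  0.0983]
400 250 [ 0.3853 -0.1006  0.1624]
222 197 [0.5053 0.3022 0.1136]
441 205 [ 0.5024 -0.2181  0.0591]
190 260 [0.3601 0.3712 0.1   ]
278 246 [ 4.018e-01  1.799e-01 -4.000e-04]
374 150 [ 0.6501 -0.0609  0.0154]
409 185 [ 0.5523 -0.1427  0.0517]
247 150 [0.6403 0.2619 0.034 ]
```

View pics/s1.png

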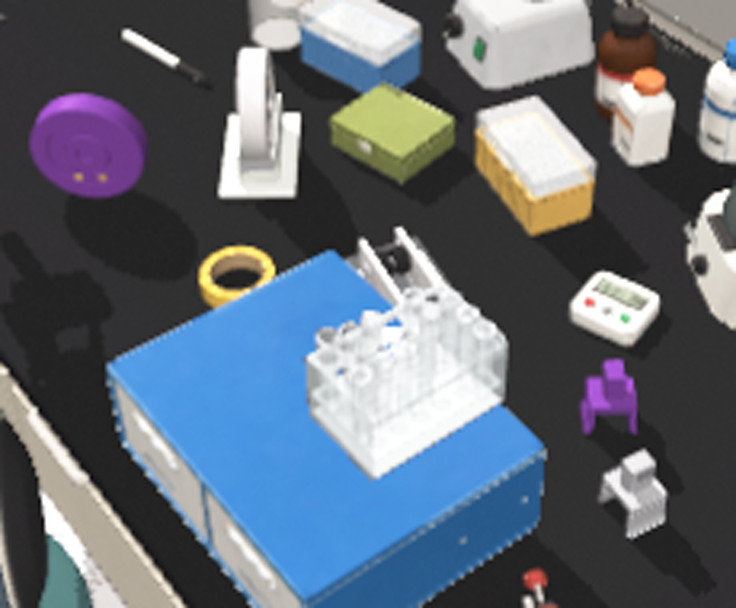

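View pics/t1.png

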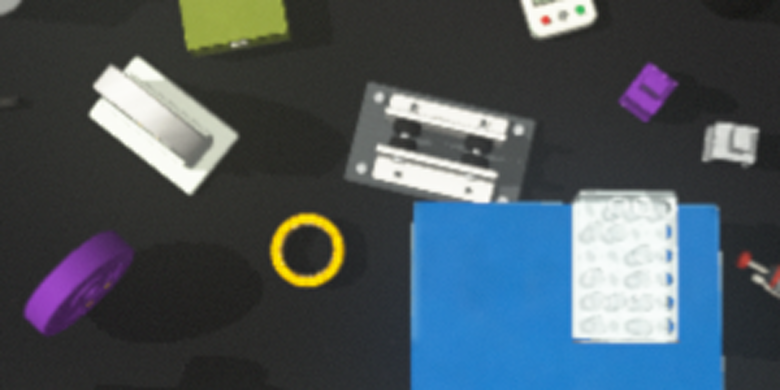

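```bash
cat > m.py <<'E'
from h import *
p,d=[np.load('last_top.npz')[k] for k in 'pd']; c=cloud('top',d)
def near(x,y,r): return np.hypot(c[...,0]-x,c[...,1]-y)<r
def rect(m,name,z=None):
    vu=np.argwhere(m); uv=vu[:,::-1].astype(float)
    P=onz('top',uv,z) if z is not None else c[m]
    r=cv2.minAreaRect(P[:,:2].astype(np.float32)*1000)
    print(name,len(P),'ctr',np.round(r[0],1),'size',np.round(r[1],1),'ang',round(r[2],1),'zmed',np.round(np.percentile(c[m][:,2],[5,50,95]),4), 'mean',np.round(P.mean(0)*1000,1))
rect(near(.505,.302,.09)&(c[...,2]>.06),'rotor')
rect(near(.505,.302,.09)&(c[...,2]>.118),'rotortop')
rect(near(.505,.302,.09)&(c[...,2]>.035)&(c[...,2]<.05),'cradle walls')
rect(near(.505,.05,.09)&(c[...,2]>.046)&(c[...,2]<.062),'plates',.054)
g=p.min(axis=2)>140
rect(near(.505,.05,.09)&g&(c[...,2]>.02)&(c[...,2]<.08),'plates bright',.054)
rect(near(.505,.302,.10)&g&(c[...,2]<.03),'cradle base')
rect(near(.502,-.218,.04)&(c[...,2]>.015)&(c[...,2]<.08),'clip')
rect(near(.502,-.218,.04)&(c[...,2]>.05)&(c[...,2]<.08),'cliptop',.062)
E
python3 m.py; python3 - <<'E'
from h import *
T=np.load('last_top.npz')['p']
for n,(u,v,w,h) in dict(stand=(285,172,90,65),clip=(415,185,60,40),rot=(185,160,75,75)).items():
    a=cv2.resize(T[v:v+h,u:u+w],None,fx=8,fy=8,interpolation=cv2.INTER_CUBIC);cv2.imwrite(f'pics/z_{n}.png',a)
S=np.load('last_scene.npz')['p']
a=cv2.resize(S[135:205,240:310],None,fx=8,fy=8,interpolation=cv2.INTER_CUBIC);cv2.imwrite('pics/z_rs.png',a)
E
```

```text
rotor 520 ctr [520.5 322.7] size [105.4  27. ] ang 52.7 zmed [0.0811 0.1153 0.1245] mean [514.8 315.2 110.5]
rotortop 215 ctr [521.7 323.8] size [58.2 26.1] ang 53.8 zmed [0.1184 0.1212 0.1254] mean [521.3 323.4 121.6]
cradle walls 190 ctr [545.  304.8] size [103.8 100.5] ang 53.0 zmed [0.0364 0.043  0.0475] mean [518.7 318.6  42.8]
plates 374 ctr [498.2  54. ] size [114.4  47.1] ang 77.4 zmed [0.0467 0.0517 0.0562] mean [499.4  52.4  54. ]
plates bright 358 ctr [497.1  54.3] size [114.9  75.9] ang 76.5 zmed [0.0207 0.0516 0.0562] mean [493.9  54.2  54. ]
cradle base 790 ctr [523.6 326.2] size [134.9  75.4] ang 52.6 zmed [0.0027 0.0072 0.0118] mean [517.7 319.5   7.5]
clip 245 ctr [ 506.7 -227. ] size [42.5 35.1] ang 79.3 zmed [0.0215 0.0354 0.0638] mean [ 505.5 -223.3   40.9]
cliptop 68 ctr [ 505.9 -225.9] size [16.9 22.3] ang 88.5 zmed [0.0549 0.0613 0.0655] mean [ 506.7 -225.5   62. ]
```

View pics/z_stand.png

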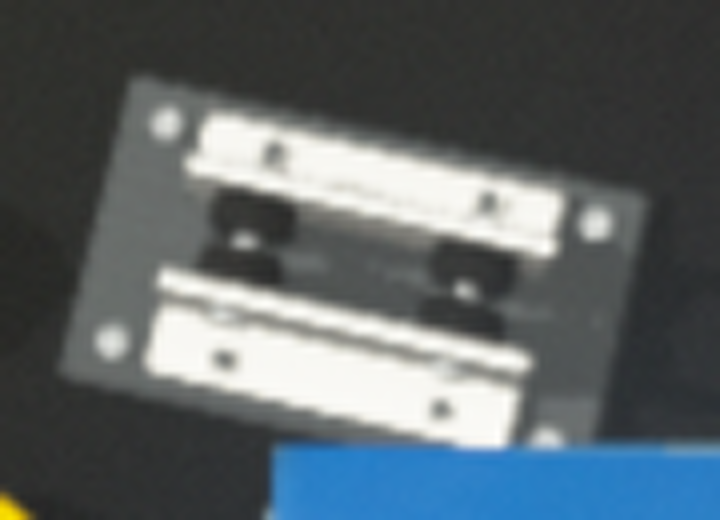

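View pics/z_rot.png

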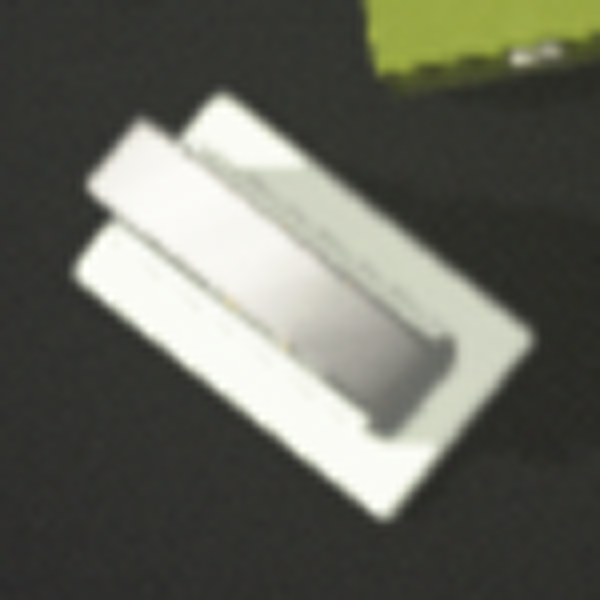

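View pics/z_clip.png

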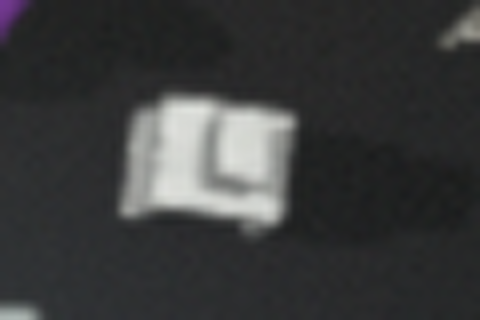

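View pics/z_rs.png

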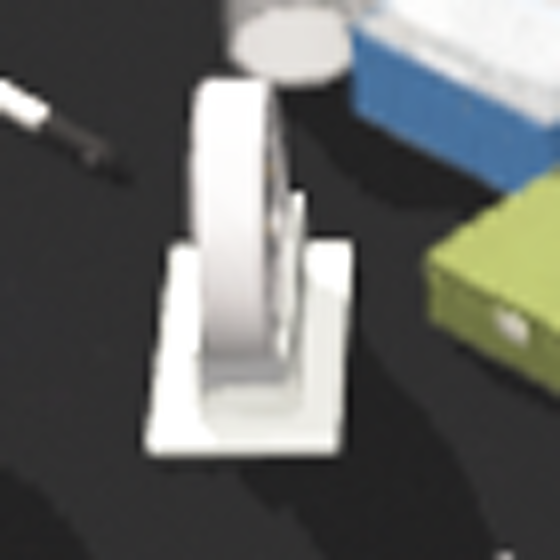

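```bash
python3 - <<'E'
from h import *
o=np.array([285,172])
def L(a,b):
    P=onz('top',[np.array(a)/8+o-.44,np.array(b)/8+o-.44],.054)[:,:2]*1000; return P
f=L((187,172),(553,252)); n=L((162,268),(532,357))
print(f,n)
for P in(f,n): 
    e=P[0]-P[1]; print(np.degrees(np.arctan2(e[1],e[0])),np.linalg.norm(e))
e=(f[0]-f[1])+(n[0]-n[1]); e/=np.linalg.norm(e); nn=np.array([e[1],-e[0]])
print('ctr',(f.sum(0)+n.sum(0))/4,'gap',nn@(f.mean(0)-n.mean(0)),np.degrees(np.arctan2(e[1],e[0])))
# base plate corners, thickness small
b=onz('top',(np.array([(135,78),(648,195),(60,373)])/8+o-.44),.008)*1000
print(b, (b[1]+b[2])/2)
# view of seat in scene
print(proj('scene',[[.498,.053,z] for z in(.05,.065,.095,.125,.15)]))
s=ctrl.get_obs(); R=cv2.Rodrigues(np.array(s['eef_rot']))[0]; print(R.round(3))
E
```

```text
[[528.28201615 105.38500527]
 [505.04806679  -6.71412194]] [[ 4.98435031e+02  1.12449255e+02]
 [ 4.72652474e+02 -4.38926617e-01]]
78.29052371509069 114.48157373478186
77.13486567671112 115.7949987553232
ctr [501.10439688  52.67030287] gap 31.827789540188903 77.7093988294859
[[566.99832822 124.01117126   8.        ]
 [531.33545015 -39.87451547   8.        ]
 [471.69394689 145.68651918   8.        ]] [501.51469852  52.90600185   8.        ]
[[316.05917203 216.36717166]
 [316.02913253 212.51522278]
 [315.96753944 204.61960371]
 [315.90383803 196.45715451]
 [315.8490607  189.44099152]]
[[-0.922  0.388 -0.   ]
 [ 0.388  0.922 -0.001]
 [ 0.    -0.001 -1.   ]]
```

jog_arm([
  [-0.6, -0.29, 0, 1, 100],
  [-0.6, -0.29, 0, 1, 100],
  [-0.6, -0.29, 0, 1, 100],
  [-0.6, -0.29, 0, 1, 100],
  [-0.6, -0.29, 0, 1, 100],
], grip_force=25)

```text
clock: 0.72
tool_pos: [0.3948, 0.4712, 0.2375]
eef_rot: [-1.756, -2.605, 0.0]
force: [-0.5, 0.5, 0.0]
gripper_width: 0.0928
```

```bash
cat >> h.py <<'E'
def go(x,y,z,jaw):
    s=ctrl.get_obs(); R=cv2.Rodrigues(np.array(s['eef_rot']))[0]
    d=R.T@(np.array([x,y,z])-s['tool_pos']); a=np.degrees(np.arctan2(R[1,1],R[0,1]))
    t=-((jaw-a+180)%360-180)
    print('clock',s['clock'],'pos',np.round(s['tool_pos'],4),'jaw',round(a,2),'F',np.round(s['force'],1),'w',round(s['gripper_width'],4))
    print('shift units',np.round(d/.3,4),'turn units',round(t/45,4),t)
E
python3 -c "
from h import *
go(.5226,.325,.237,-37.1)"
```

```text
clock 0.725 pos [0.3948 0.4712 0.2375] jaw 22.01 F [-0.5  0.5  0. ] w 0.0928
shift units [-0.6116  0.2123  0.0017] turn units 1.3137 59.11451036289964
```

jog_arm([
  [-0.611, 0.212, 0, 1, 100],
  [-0.611, 0.212, 0, 1, 100],
  [-0.611, 0.212, 0, 1, 100],
  [-0.611, 0.212, 0, 1, 100],
  [-0.611, 0.212, 0, 1, 100],
])

```text
clock: 1.35
tool_pos: [0.5222, 0.3265, 0.2373]
eef_rot: [-2.616, -1.74, 0.001]
force: [-0.1, -0.1, -0.3]
gripper_width: 0.0933
```

```bash
python3 -c "
from h import *
go(.5226,.325,.110,-37.1)"
```

```text
clock 1.35 pos [0.5222 0.3265 0.2373] jaw -22.75 F [-0.1 -0.1 -0.3] w 0.0933
shift units [-0.004   0.0035  0.4244] turn units 0.319 14.35358858650602
```

jog_arm([
  [-0.002, 0.002, 0.1, 0.319, 100],
  [-0.002, 0.002, 0.25, 0.319, 100],
  [-0.002, 0.002, 0.38, 0.319, 80],
  [-0.002, 0.002, 0.424, 0.319, 60],
  [-0.002, 0.002, 0.424, 0.319, 60],
])

```text
clock: 1.98
tool_pos: [0.5221, 0.3262, 0.1106]
eef_rot: [-2.812, -1.402, 0.001]
force: [0.5, 0.5, 1.1]
gripper_width: 0.0674
```

```bash
python3 - <<'E'
from h import *
go(.5226,.325,.110,-37.1)
for n in('top','scene'): cap(n)
T=np.load('last_top.npz')['p'];S=np.load('last_scene.npz')['p']
a=cv2.resize(T[140:240,170:270],(500,500),interpolation=cv2.INTER_CUBIC)
b=cv2.resize(S[110:210,220:320],(300,300),interpolation=cv2.INTER_CUBIC);b=np.vstack([b,np.zeros((200,300,3),np.uint8)])
cv2.imwrite('pics/pick.png',np.hstack([a,b]))
E
```

```text
clock 1.975 pos [0.5221 0.3262 0.1106] jaw -37.01 F [0.5 0.5 1.1] w 0.0674
shift units [-0.002   0.0037  0.0019] turn units 0.002 0.09218573819362064
```

View pics/pick.png

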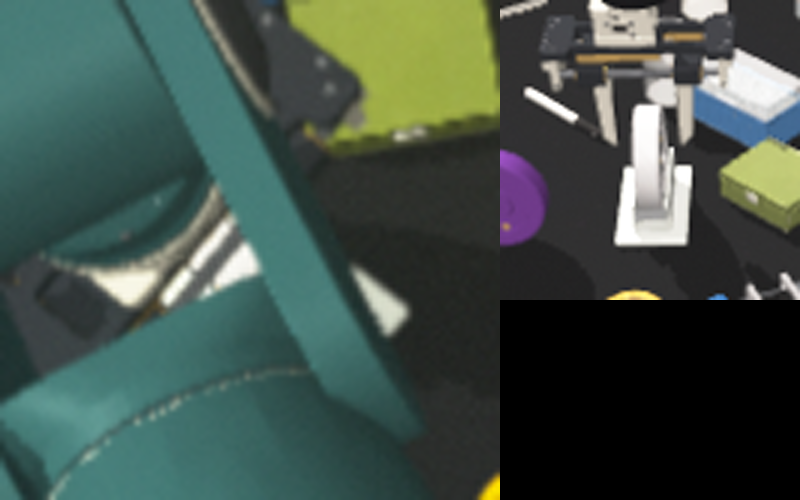

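jog_arm([
  [0, 0, 0, 0, 35],
  [0, 0, 0, 0, 30],
  [0, 0, 0, 0, 25],
  [0, 0, 0, 0, 20],
])

```text
clock: 2.58
tool_pos: [0.5226, 0.3254, 0.1107]
eef_rot: [-2.814, -1.397, -0.0]
force: [-0.5, 0.1, 1.0]
gripper_width: 0.0257
```

jog_arm([
  [0, 0, 0, 0, 10],
  [0, 0, -0.03, 0, 10],
  [0, 0, -0.15, 0, 10],
  [0, 0, -0.3, 0, 10],
  [0, 0, -0.4, 0, 10],
  [0, 0, -0.4, 0, 10],
])

```text
clock: 3.32
tool_pos: [0.5231, 0.3257, 0.2326]
eef_rot: [-2.814, -1.397, -0.005]
force: [-0.5, 0.5, -6.4]
gripper_width: 0.0262
```

```bash
python3 - <<'E'
from h import *
go(.5012,.0528,.231,-12.3)
cap('scene')
S=np.load('last_scene.npz')['p']
cv2.imwrite('pics/lift.png',cv2.resize(S[90:200,200:360],(800,550),interpolation=cv2.INTER_CUBIC))
E
```

```text
clock 3.325 pos [0.5231 0.3257 0.2326] jaw -37.2 F [-0.5  0.5 -6.4] w 0.0262
shift units [-0.7686  0.4919  0.0037] turn units -0.5534 -24.902935202417865
```

View pics/lift.png

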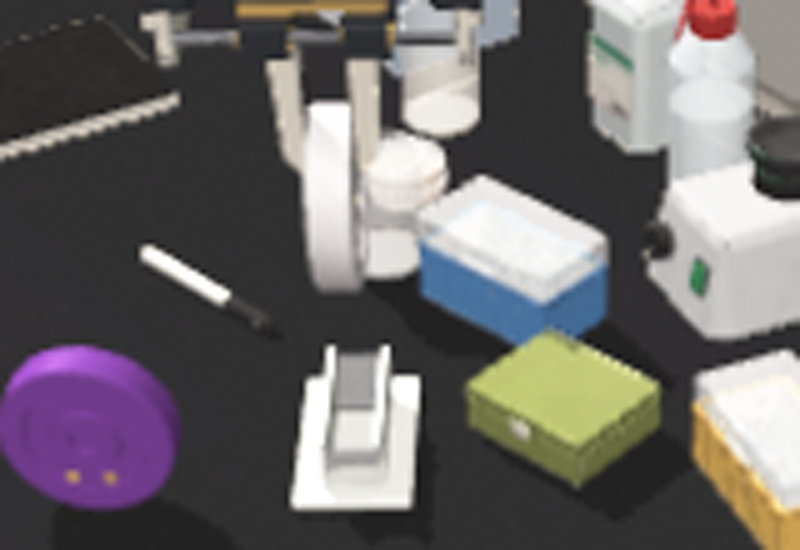

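jog_arm([
  [-0.11, 0.07, 0, -0.08, 10],
  [-0.27, 0.17, 0, -0.2, 10],
  [-0.43, 0.275, 0, -0.31, 10],
  [-0.58, 0.37, 0, -0.42, 10],
  [-0.7, 0.45, 0, -0.5, 10],
  [-0.768, 0.49, 0, -0.553, 10],
  [-0.768, 0.49, 0, -0.553, 10],
  [-0.768, 0.49, 0, -0.553, 10],
])

```text
clock: 4.38
tool_pos: [0.5, 0.0533, 0.2291]
eef_rot: [-2.447, -1.969, 0.002]
force: [0.5, 1.0, -4.5]
gripper_width: 0.0255
```

```bash
python3 - <<'E'
from h import *
go(.5012,.0528,.180,-12.3)
cap('scene');cap('top')
S=np.load('last_scene.npz')['p'];T=np.load('last_top.npz')['p']
cv2.imwrite('pics/hov.png',np.hstack([cv2.resize(S[140:240,270:370],(500,500),interpolation=cv2.INTER_CUBIC),cv2.resize(T[150:250,280:340],(300,500),interpolation=cv2.INTER_CUBIC)]))
E
```

```text
clock 4.375 pos [0.5    0.0533 0.2291] jaw -12.36 F [ 0.5  1.  -4.5] w 0.0255
shift units [-0.0008  0.0045  0.1636] turn units -0.0012 -0.055039718063568444
```

View pics/hov.png

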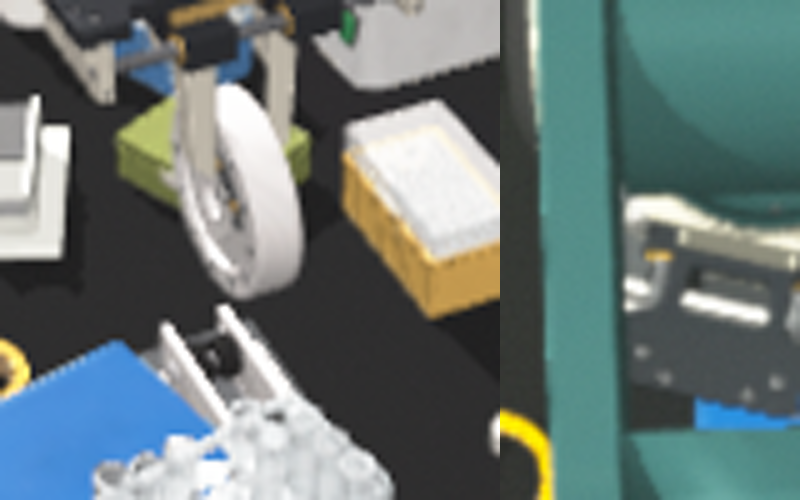

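```bash
cat > ov.py <<'E'
from h import *
import sys
def overlay(out,rc,jaw,box=(270,140,100,100),sc=6):
    S=np.load('last_scene.npz')['p']; u0,v0,w,h=box
    a=cv2.resize(S[v0:v0+h,u0:u0+w],None,fx=sc,fy=sc,interpolation=cv2.INTER_CUBIC)
    j=np.radians(jaw); ax=np.array([np.cos(j),np.sin(j),0]); ex=np.array([-np.sin(j),np.cos(j),0]); ez=np.array([0,0,1])
    t=np.linspace(0,2*np.pi,73)
    def dr(P,c):
        q=(proj('scene',P)-[u0,v0]+.5)*sc
        cv2.polylines(a,[np.round(q*8).astype(np.int32)],False,c,1,cv2.LINE_AA,3)
    for s in(-.013,.013): dr(rc+ax*s+.055*(np.cos(t)[:,None]*ex+np.sin(t)[:,None]*ez),(0,0,255))
    j=np.radians(-12.3); ax=np.array([np.cos(j),np.sin(j),0]); ex=np.array([-np.sin(j),np.cos(j),0])
    c=np.array([.5012,.0528,.054])
    for s in(-.0155,.0155): dr([c+ax*s-.058*ex,c+ax*s+.058*ex],(0,255,0))
    cv2.imwrite(out,a)
if __name__=='__main__':
    overlay('pics/ov1.png',np.array([.5,.0533,.188]),-12.36)
E
python3 ov.py
```

```text
(no output)
```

View pics/ov1.png

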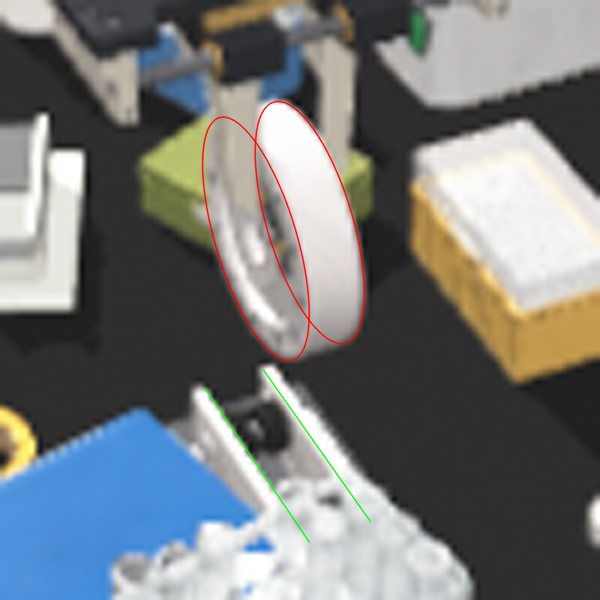

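jog_arm([
  [0, 0.004, 0.08, 0, 10],
  [0, 0.004, 0.16, 0, 10],
  [0, 0.004, 0.22, 0, 10],
  [0, 0.004, 0.25, 0, 10],
  [0, 0.004, 0.27, 0, 10],
  [0, 0.004, 0.28, 0, 10],
])

```text
clock: 5.22
tool_pos: [0.5017, 0.0528, 0.1467]
eef_rot: [2.447, 1.97, 0.001]
force: [0.7, -0.2, -5.5]
gripper_width: 0.0258
```

```bash
python3 - <<'E'
from h import *
from ov import overlay
go(.5012,.0528,.1367,-12.3)
p=ctrl.get_obs()['tool_pos']
cap('scene')
overlay('pics/ov2.png',np.array(p)-[0,0,.0417],-12.36)
E
```

```text
clock 5.225 pos [0.5017 0.0528 0.1467] jaw -12.32 F [ 0.7 -0.2 -5.5] w 0.0258
shift units [-0.0003 -0.0016  0.0332] turn units -0.0004 -0.017298566832238294
```

View pics/ov2.png

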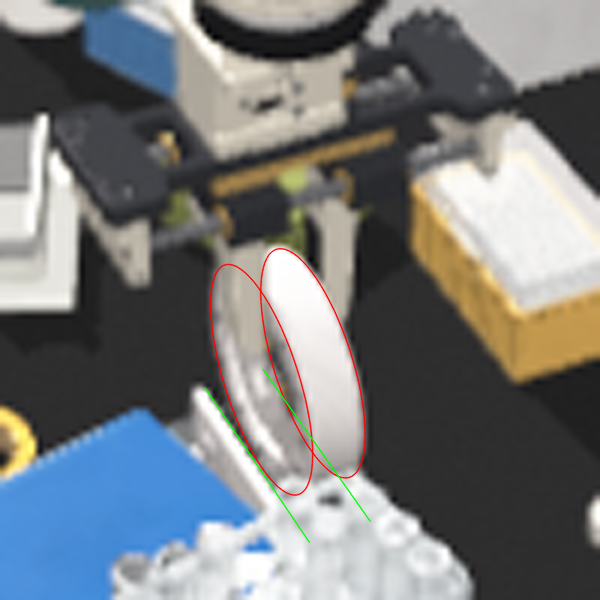

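jog_arm([
  [0, -0.002, 0.012, 0, 10],
  [0, -0.002, 0.022, 0, 10],
  [0, -0.002, 0.028, 0, 10],
  [0, -0.002, 0.031, 0, 10],
  [0, -0.002, 0.031, 0, 10],
])

```text
clock: 5.9
tool_pos: [0.501, 0.053, 0.1373]
eef_rot: [-2.447, -1.97, -0.001]
force: [-1.0, 1.1, -4.7]
gripper_width: 0.0258
```

Weight (5 N) still in the hand; creep down to contact.

jog_arm([
  [0, 0, 0.002, 0, 10],
  [0, 0, 0.004, 0, 10],
  [0, 0, 0.004, 0, 10],
])

```text
clock: 6.28
tool_pos: [0.5012, 0.0532, 0.137]
eef_rot: [2.447, 1.97, 0.002]
force: [-3.6, 4.1, 6.4]
gripper_width: 0.0259
```

jog_arm([
  [0, 0, 0.002, 0, 32],
  [0, 0, 0.002, 0, 36],
  [0, 0, 0.002, 0, 45],
  [0, 0, 0, 0, 60],
  [0, 0, -0.06, 0, 70],
  [0, 0, -0.2, 0, 70],
  [0, 0, -0.3, 0, 70],
])

```text
clock: 7.15
tool_pos: [0.5011, 0.0529, 0.2291]
eef_rot: [2.446, 1.969, 0.003]
force: [-0.2, 0.4, -0.0]
gripper_width: 0.0648
```

```bash
python3 - <<'E'
from h import *
from ov import overlay
go(.5012,.0528,.1367,-12.3)
cap('scene')
overlay('pics/ov3.png',np.array([.5012,.0528,.095]),-12.3)
S=np.load('last_scene.npz')['p']; cv2.imwrite('pics/r3.png',cv2.resize(S[170:235,285:350],None,fx=9,fy=9,interpolation=cv2.INTER_CUBIC))
E
```

```text
clock 7.15 pos [0.5011 0.0529 0.2291] jaw -12.32 F [-0.2  0.4 -0. ] w 0.0648
shift units [-3.00e-04 -3.00e-04  3.08e-01] turn units -0.0004 -0.020053553883428776
```

View pics/ov3.png

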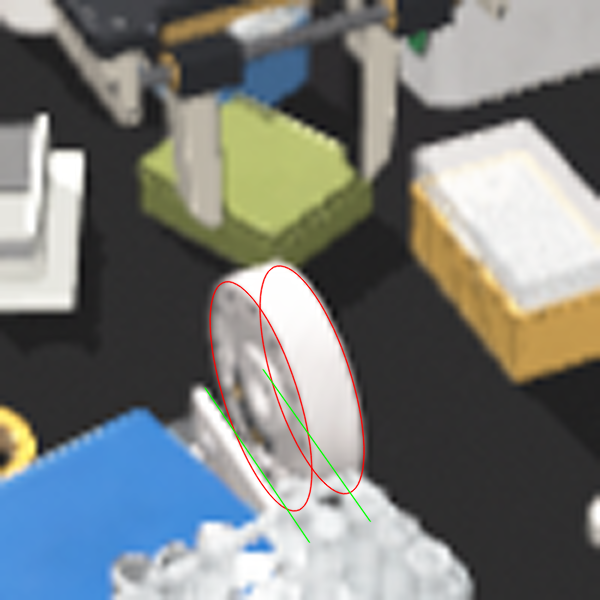

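View pics/r3.png

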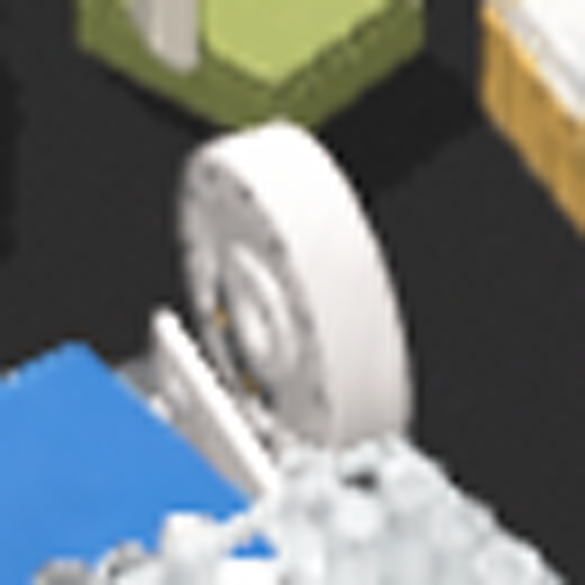

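jog_arm([
  [0, 0, 0, 0, 0],
  [0, 0, 0, 0, 0],
  [0, 0, 0, 0, 0],
  [0, 0, 0, 0, 0],
  [0, 0, 0, 0, 0],
  [0, 0, 0, 0, 0],
  [0, 0, 0, 0, 0],
  [0, 0, 0, 0, 0],
  [0, 0, 0, 0, 0],
  [0, 0, 0, 0, 0],
  [0, 0, 0, 0, 0],
  [0, 0, 0, 0, 0],
])

```text
clock: 8.7
tool_pos: [0.5009, 0.0529, 0.226]
eef_rot: [2.447, 1.97, 0.0]
force: [-0.3, 0.4, -0.6]
gripper_width: 0.0003
```

```bash
cat > ang.py <<'E'
from h import *
C=np.array([.5012,.0528,.095]); j=np.radians(-12.3); ax=np.array([np.cos(j),np.sin(j),0]); ex=np.array([-np.sin(j),np.cos(j),0])
def run(tag,shot=True):
    S=cap('scene')[0] if shot else np.load('last_scene.npz')['p']
    print('clock',ctrl.get_obs()['clock'])
    # rectified face view: 4 px/mm
    g=np.mgrid[-60:61:.25,-60:61:.25]; zz=-g[0]/1000; xx=g[1]/1000
    P=C-ax*.013+xx[...,None]*ex+zz[...,None]*np.array([0,0,1])
    q=proj('scene',P.reshape(-1,3)).reshape(*xx.shape,2).astype(np.float32)
    f=cv2.remap(S,q[...,0],q[...,1],cv2.INTER_CUBIC)
    hsv=cv2.cvtColor(f,cv2.COLOR_BGR2HSV)
    m=(hsv[...,1]>70)&(hsv[...,0]>8)&(hsv[...,0]<30)&(np.hypot(xx,zz)<.048)
    n,l,s,c=cv2.connectedComponentsWithStats(m.astype(np.uint8))
    for i in range(1,n):
        if s[i,4]>20:
            x,z=c[i]/4-60; z=-z; print('brass x %.1f z %.1f area %d r %.1f ang from down %.1f'%(x,z,s[i,4],np.hypot(x,z),np.degrees(np.arctan2(x,-z))))
    for r in(55,30): cv2.circle(f,(240,240),r*4,(0,0,255),1)
    cv2.line(f,(240,240),(240,460),(0,255,0),1)
    cv2.imwrite(f'pics/{tag}.png',np.hstack([f,cv2.resize(S[180:230,290:340],(300,300),interpolation=cv2.INTER_CUBIC)[:,:,:] if 0 else cv2.copyMakeBorder(cv2.resize(S[180:230,295:335],(300,375),interpolation=cv2.INTER_CUBIC),0,f.shape[0]-375,0,0,cv2.BORDER_CONSTANT)]))
if __name__=='__main__':
    import sys; run(sys.argv[1])
E
python3 ang.py a1
```

```text
clock 8.75
brass x 17.8 z -22.4 area 416 r 28.6 ang from down 38.4
brass x -6.2 z -26.9 area 920 r 27.7 ang from down -13.0
```

View pics/a1.png

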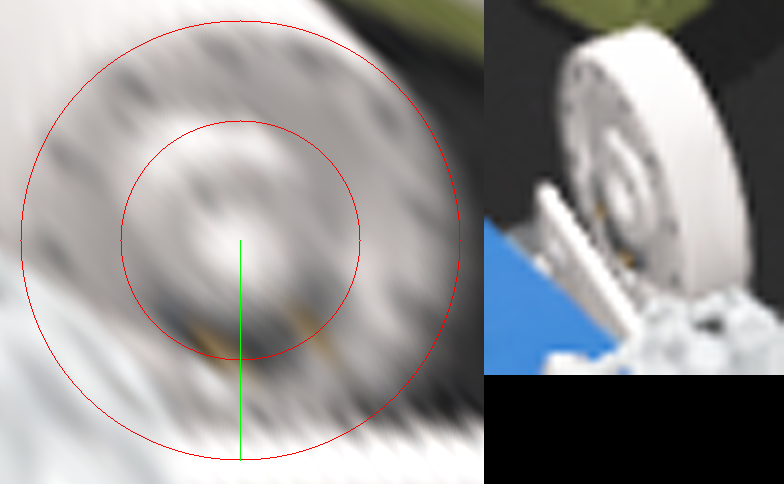

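jog_arm([
  [0, 0, 0, 0, 0],
  [0, 0, 0, 0, 0],
  [0, 0, 0, 0, 0],
  [0, 0, 0, 0, 0],
  [0, 0, 0, 0, 0],
  [0, 0, 0, 0, 0],
])

```text
clock: 9.5
tool_pos: [0.5009, 0.0529, 0.226]
eef_rot: [-2.447, -1.97, 0.0]
force: [-0.2, 0.0, 0.0]
gripper_width: 0.0009
```

```bash
python3 ang.py a2; python3 -c "
from h import *
go(.5012,.0528,.175,-12.3)"
```

```text
clock 9.55
brass x 17.8 z -22.5 area 409 r 28.7 ang from down 38.4
brass x -6.2 z -27.0 area 901 r 27.7 ang from down -13.0
clock 9.55 pos [0.5009 0.0529 0.226 ] jaw -12.32 F [ 0.  -0.4 -0.6] w 0.0008
shift units [0.     0.001  0.1699] turn units -0.0004 -0.020090626145872648
```

View pics/a2.png

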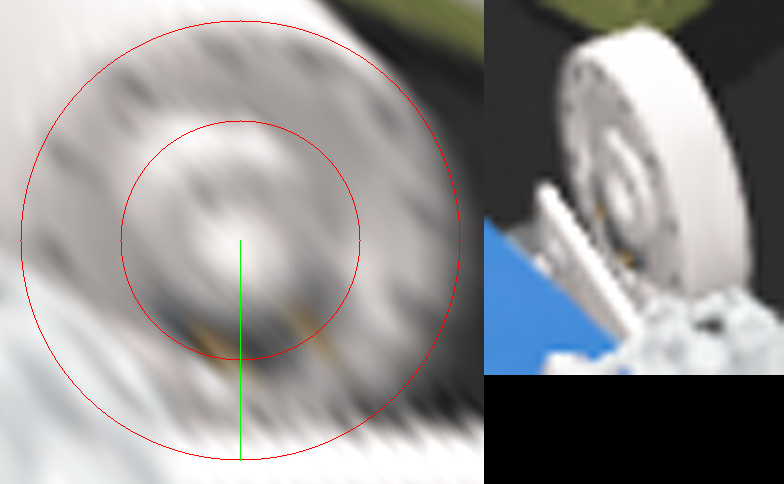

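jog_arm([
  [-0.02, 0.001, 0.1, 0, 0],
  [-0.02, 0.001, 0.16, 0, 0],
  [-0.02, 0.001, 0.18, 0, 0],
  [-0.02, 0.001, 0.185, 0, 0],
  [-0.02, 0.001, 0.185, 0, 0],
])

```text
clock: 10.18
tool_pos: [0.5002, 0.0471, 0.1712]
eef_rot: [2.446, 1.97, 0.001]
force: [0.1, -0.2, -0.1]
gripper_width: 0.0007
```

jog_arm([
  [0, 0, 0.004, 0, 0],
  [0, 0, 0.006, 0, 0],
  [0, 0, 0.006, 0, 0],
])

```text
clock: 10.55
tool_pos: [0.5002, 0.047, 0.1693]
eef_rot: [2.446, 1.97, 0.002]
force: [-0.5, 0.1, 4.8]
gripper_width: 0.0006
```

jog_arm([
  [0.006, 0, 0, 0, 0],
  [0.014, 0, 0, 0, 0],
  [0.022, 0, 0, 0, 0],
  [0.03, 0, 0, 0, 0],
  [0.036, 0, 0, 0, 0],
  [0.04, 0, 0, 0, 0],
  [0.04, 0, 0, 0, 0],
])

```text
clock: 11.42
tool_pos: [0.5028, 0.0587, 0.1693]
eef_rot: [2.446, 1.97, 0.001]
force: [-0.3, 1.2, 5.9]
gripper_width: 0.0005
```

```bash
python3 ang.py a3; python3 -c "
from h import *
go(.5012,.0528,.175,-12.3)"
```

```text
clock 11.475
brass x 11.3 z -24.9 area 570 r 27.3 ang from down 24.5
brass x -12.0 z -26.1 area 1117 r 28.8 ang from down -24.8
clock 11.475 pos [0.5027 0.0587 0.1693] jaw -12.32 F [0.1 0.7 6.3] w 0.0007
shift units [-0.0203 -0.0008 -0.019 ] turn units -0.0004 -0.017735867406855732
```

View pics/a3.png

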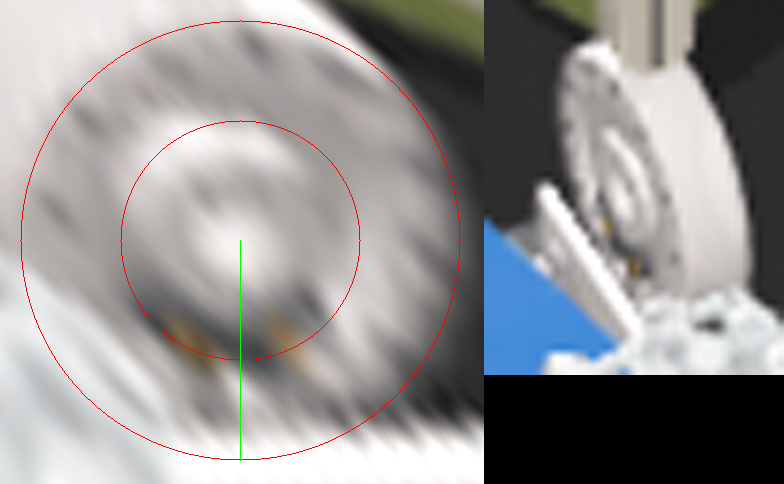

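jog_arm([
  [0, 0, -0.003, 0, 0],
  [0, 0, -0.01, 0, 0],
  [0, 0, -0.05, 0, 0],
  [0, 0, -0.15, 0, 0],
  [0, 0, -0.3, 0, 0],
  [0, 0, -0.35, 0, 60],
])

```text
clock: 12.22
tool_pos: [0.503, 0.0587, 0.2772]
eef_rot: [2.445, 1.969, 0.005]
force: [-0.1, 0.6, -0.8]
gripper_width: 0.0065
```

```bash
python3 - <<'E'
from h import *
import ang
fs=[cap('scene')[0].astype(np.float32) for _ in range(6)]
m=np.mean(fs,0); np.savez('last_scene.npz',p=np.clip(m,0,255).astype(np.uint8))
ang.run('a4',False)
from ov import overlay
overlay('pics/ov4.png',ang.C,-12.3,(290,175,60,60),10)
go(.5012,.0528,.175,-12.3)
E
```

```text
clock 12.525
brass x 11.3 z -24.9 area 566 r 27.4 ang from down 24.4
brass x -11.8 z -26.4 area 1196 r 28.9 ang from down -24.2
clock 12.525 pos [0.5022 0.0586 0.2722] jaw -12.32 F [ 0.7 -0.4  0.4] w 0.0298
shift units [-0.0195  0.0017  0.3239] turn units -0.0004 -0.01971588069315544
```

View pics/a4.png

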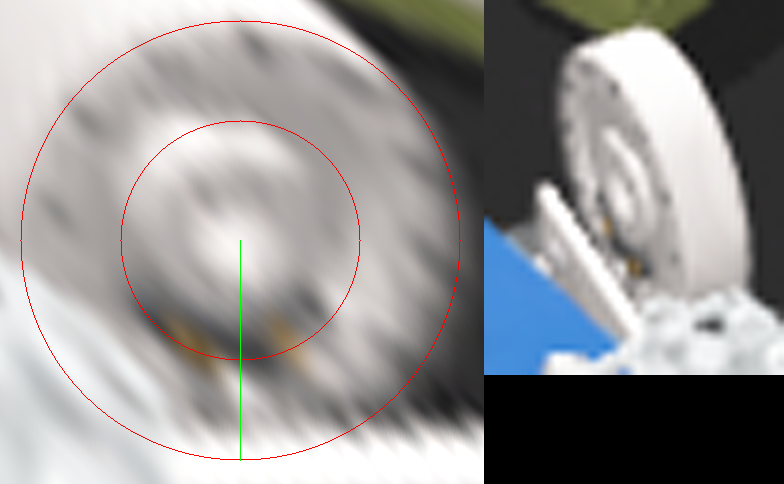

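View pics/ov4.png

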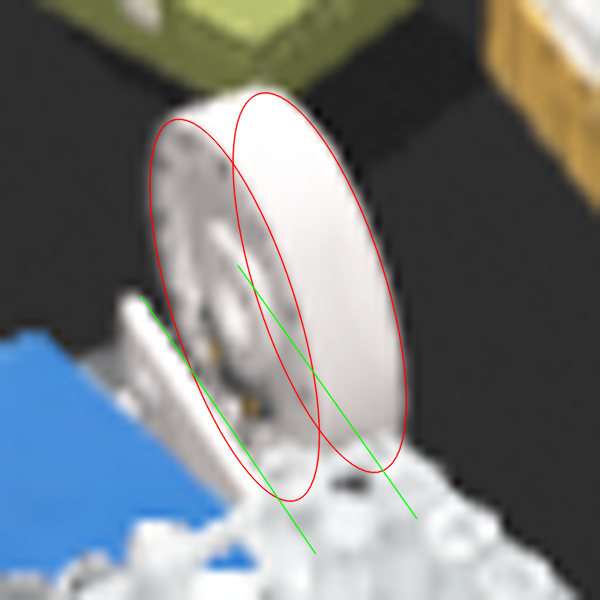

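jog_arm([
  [-0.026, 0.001, 0.1, 0, 0],
  [-0.026, 0.001, 0.24, 0, 0],
  [-0.026, 0.001, 0.32, 0, 0],
  [-0.026, 0.001, 0.337, 0, 0],
  [-0.026, 0.001, 0.337, 0, 0],
  [-0.026, 0.001, 0.337, 0, 0],
])

```text
clock: 13.28
tool_pos: [0.5015, 0.051, 0.1736]
eef_rot: [2.446, 1.97, 0.002]
force: [1.0, -0.2, 0.7]
gripper_width: 0.0005
```

jog_arm([
  [0, 0, 0.008, 0, 0],
  [0, 0, 0.0125, 0, 0],
  [0, 0, 0.0135, 0, 0],
  [0, 0, 0.0135, 0, 0],
])

```text
clock: 13.78
tool_pos: [0.5015, 0.051, 0.1693]
eef_rot: [2.446, 1.97, 0.002]
force: [-0.5, -0.9, 5.6]
gripper_width: 0.0004
```

jog_arm([
  [0.004, 0, 0, 0, 0],
  [0.008, 0, 0, 0, 0],
  [0.012, 0, 0, 0, 0],
  [0.012, 0, 0, 0, 0],
  [0.012, 0, 0, 0, 0],
  [0.012, 0, -0.003, 0, 0],
  [0.012, 0, -0.01, 0, 0],
  [0.012, 0, -0.05, 0, 0],
  [0.012, 0, -0.2, 0, 0],
  [0.012, 0, -0.3, 0, 50],
])

```text
clock: 15.02
tool_pos: [0.502, 0.0545, 0.2612]
eef_rot: [2.446, 1.97, 0.002]
force: [-0.0, -0.5, -1.3]
gripper_width: 0.0061
```

```bash
python3 - <<'E'
from h import *
import ang
fs=[cap('scene')[0].astype(np.float32) for _ in range(4)]
m=np.mean(fs,0); np.savez('last_scene.npz',p=np.clip(m,0,255).astype(np.uint8))
ang.run('a5',False)
go(.506,-.2258,.2,-92)
E
```

```text
clock 15.225
brass x -12.9 z -25.7 area 1126 r 28.8 ang from down -26.6
brass x 10.8 z -24.7 area 525 r 27.0 ang from down 23.6
clock 15.225 pos [0.502  0.0545 0.259 ] jaw -12.32 F [-0.1  0.3  0.1] w 0.0222
shift units [-0.91    0.2123  0.1965] turn units 1.7707 79.68172971911493
```

View pics/a5.png

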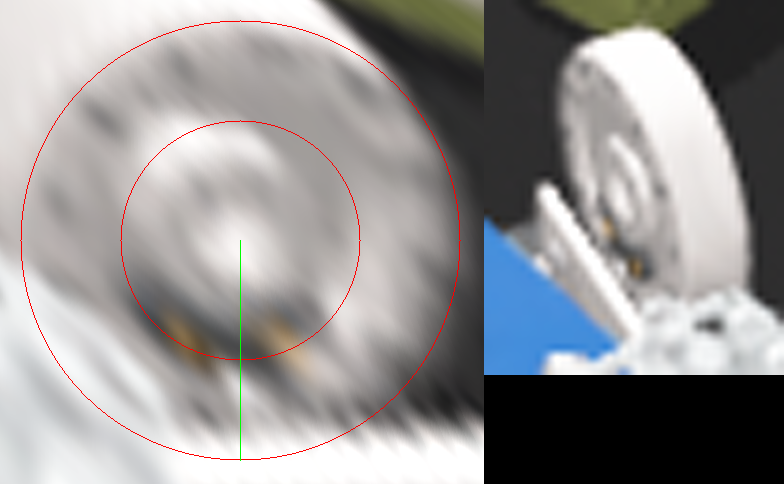

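```bash
python3 - <<'E'
import cv2,numpy as np
def pol(t,r0,r1,cx,cy):
    f=cv2.cvtColor(cv2.imread(f'pics/{t}.png')[:,:484],cv2.COLOR_BGR2GRAY).astype(np.float32)
    th=np.radians(np.arange(-60,200,.25)); # from +x, up positive
    r=np.arange(r0,r1,.5)
    X=(240+4*(cx+r[:,None]*np.cos(th))).astype(np.float32);Y=(240-4*(cy+r[:,None]*np.sin(th))).astype(np.float32)
    p=cv2.remap(f,X,Y,cv2.INTER_LINEAR); return p-cv2.GaussianBlur(p,(0,0),60,sigmaY=.01)
for c in[(0,0),(-1,1),(-2,2)]:
  for r0,r1 in[(38,50),(42,50)]:
    for a,b in[('a2','a4'),('a4','a5'),('a2','a5')]:
        A,B=pol(a,r0,r1,*c),pol(b,r0,r1,*c); best=[]
        for s in range(-120,121):
            m=A[:,120:-120];n=B[:,120+s:B.shape[1]-120+s]; best.append(np.corrcoef(m.ravel(),n.ravel())[0,1])
        best=np.array(best); k=np.argmax(best); print(c,r0,a,b,'shift deg',(k-120)/4,round(best[k],3), [ (round((i-120)/4,1),round(best[i],2)) for i in range(1,240) if best[i]>best[i-1] and best[i]>best[i+1]])
E
```

```text
(0, 0) 38 a2 a4 shift deg 17.0 0.739 [(-13.8, np.float64(0.67)), (17.0, np.float64(0.74))]
(0, 0) 38 a4 a5 shift deg -3.0 0.819 [(-3.0, np.float64(0.82)), (25.8, np.float64(0.58))]
(0, 0) 38 a2 a5 shift deg 13.75 0.738 [(-17.0, np.float64(0.71)), (13.8, np.float64(0.74))]
(0, 0) 42 a2 a4 shift deg 17.0 0.817 [(-13.5, np.float64(0.73)), (17.0, np.float64(0.82))]
(0, 0) 42 a4 a5 shift deg -3.25 0.838 [(-3.2, np.float64(0.84)), (25.8, np.float64(0.66))]
(0, 0) 42 a2 a5 shift deg 13.5 0.832 [(-17.0, np.float64(0.78)), (13.5, np.float64(0.83))]
(-1, 1) 38 a2 a4 shift deg 17.25 0.768 [(-13.5, np.float64(0.7)), (17.2, np.float64(0.77))]
(-1, 1) 38 a4 a5 shift deg -3.0 0.82 [(-3.0, np.float64(0.82)), (26.0, np.float64(0.59))]
(-1, 1) 38 a2 a5 shift deg 13.75 0.75 [(-17.0, np.float64(0.74)), (13.8, np.float64(0.75))]
(-1, 1) 42 a2 a4 shift deg 17.0 0.826 [(-13.5, np.float64(0.74)), (17.0, np.float64(0.83))]
(-1, 1) 42 a4 a5 shift deg -3.25 0.841 [(-3.2, np.float64(0.84)), (25.8, np.float64(0.66))]
(-1, 1) 42 a2 a5 shift deg 13.5 0.831 [(-17.0, np.float64(0.79)), (13.5, np.float64(0.83))]
(-2, 2) 38 a2 a4 shift deg 17.25 0.771 [(-13.5, np.float64(0.73)), (17.2, np.float64(0.77))]
(-2, 2) 38 a4 a5 shift deg -3.25 0.819 [(-3.2, np.float64(0.82)), (26.5, np.float64(0.57))]
(-2, 2) 38 a2 a5 shift deg 13.75 0.745 [(-17.0, np.float64(0.74)), (13.8, np.float64(0.74))]
(-2, 2) 42 a2 a4 shift deg 17.0 0.823 [(-13.5, np.float64(0.74)), (17.0, np.float64(0.82))]
(-2, 2) 42 a4 a5 shift deg -3.25 0.84 [(-3.2, np.float64(0.84)), (26.0, np.float64(0.63))]
(-2, 2) 42 a2 a5 shift deg 13.5 0.818 [(-17.0, np.float64(0.79)), (13.5, np.float64(0.82))]
```

```bash
python3 - <<'E'
import cv2,numpy as np
for t in('a2','a4','a5'):
  f=cv2.cvtColor(cv2.imread(f'pics/{t}.png')[:,:484],cv2.COLOR_BGR2GRAY).astype(np.float32)
  for c in[(0,0),(-1,1),(-2,2)]:
    th=np.arange(-45,195,.25)
    out=[]
    for r0 in(40,42,44,46,48):
        r=np.arange(r0-1,r0+1.1,.5)
        X=(240+4*(c[0]+r[:,None]*np.cos(np.radians(th)))).astype(np.float32);Y=(240-4*(c[1]+r[:,None]*np.sin(np.radians(th)))).astype(np.float32)
        s=cv2.remap(f,X,Y,cv2.INTER_LINEAR).mean(0); s=s-np.convolve(np.pad(s,60,mode='edge'),np.ones(121)/121,'valid')
        z=(s*np.exp(-1j*np.radians(12*th))).sum(); amp=abs(z)/len(th)
        ph=np.degrees(np.angle(-z))/12*-1  # dark centre angle mod 30
        out.append((r0,round(ph%30,1),round(amp,1)))
    print(t,c,out)
E
```

```text
a2 (0, 0) [(40, np.float64(13.8), np.float64(1.2)), (42, np.float64(9.3), np.float64(2.3)), (44, np.float64(7.5), np.float64(5.1)), (46, np.float64(6.9), np.float64(7.4)), (48, np.float64(6.7), np.float64(7.4))]
a2 (-1, 1) [(40, np.float64(12.9), np.float64(0.7)), (42, np.float64(8.5), np.float64(2.1)), (44, np.float64(7.1), np.float64(5.3)), (46, np.float64(6.5), np.float64(7.9)), (48, np.float64(6.3), np.float64(7.9))]
a2 (-2, 2) [(40, np.float64(10.5), np.float64(0.3)), (42, np.float64(7.7), np.float64(2.0)), (44, np.float64(6.9), np.float64(5.2)), (46, np.float64(6.2), np.float64(7.8)), (48, np.float64(5.9), np.float64(7.8))]
a4 (0, 0) [(40, np.float64(22.2), np.float64(1.6)), (42, np.float64(23.8), np.float64(2.2)), (44, np.float64(24.2), np.float64(3.9)), (46, np.float64(23.7), np.float64(6.1)), (48, np.float64(23.2), np.float64(6.9))]
a4 (-1, 1) [(40, np.float64(22.1), np.float64(1.8)), (42, np.float64(22.9), np.float64(2.7)), (44, np.float64(23.2), np.float64(4.3)), (46, np.float64(23.2), np.float64(6.3)), (48, np.float64(23.0), np.float64(6.9))]
a4 (-2, 2) [(40, np.float64(21.8), np.float64(2.0)), (42, np.float64(22.2), np.float64(3.2)), (44, np.float64(22.4), np.float64(4.7)), (46, np.float64(22.7), np.float64(6.3)), (48, np.float64(22.7), np.float64(6.6))]
a5 (0, 0) [(40, np.float64(21.5), np.float64(2.4)), (42, np.float64(21.0), np.float64(3.5)), (44, np.float64(20.0), np.float64(5.0)), (46, np.float64(19.4), np.float64(6.7)), (48, np.float64(19.1), np.float64(7.0))]
a5 (-1, 1) [(40, np.float64(21.0), np.float64(2.4)), (42, np.float64(20.5), np.float64(3.9)), (44, np.float64(19.5), np.float64(5.4)), (46, np.float64(18.9), np.float64(6.7)), (48, np.float64(18.7), np.float64(6.8))]
a5 (-2, 2) [(40, np.float64(20.4), np.float64(2.4)), (42, np.float64(20.0), np.float64(4.0)), (44, np.float64(18.9), np.float64(5.5)), (46, np.float64(18.3), np.float64(6.4)), (48, np.float64(18.2), np.float64(6.1))]
```

```bash
cat > clipov.py <<'E'
from h import *
def draw(cam,img,out,x,y,a,zf,box,sc):
    u0,v0,w,h=box; im=cv2.resize(img[v0:v0+h,u0:u0+w],None,fx=sc,fy=sc,interpolation=cv2.INTER_CUBIC)
    j=np.radians(a); ey=np.array([np.cos(j),np.sin(j),0]); ex=np.array([ey[1],-ey[0],0])
    def box3(hx,hy,z,c):
        P=[np.array([x,y,zf+z])+ex*i*hx+ey*k*hy for i,k in((1,1),(1,-1),(-1,-1),(-1,1),(1,1))]
        q=(proj(cam,P)-[u0,v0]+.5)*sc; cv2.polylines(im,[np.round(q*8).astype(np.int32)],False,c,1,cv2.LINE_AA,3)
    box3(.011,.008,.062,(0,0,255)); box3(.011,.008,.034,(0,0,120)); box3(.017,.0145,0,(0,255,0))
    cv2.imwrite(out,im); return im
if __name__=='__main__':
    T=cv2.imread('pics/top0.png');S=cv2.imread('pics/scene0.png')
    a=draw('top',T,'pics/c1.png',.506,-.2259,81,0,(420,185,40,40),10)
    b=draw('scene',S,'pics/c2.png',.506,-.2259,81,0,(368,260,40,40),10)
    cv2.imwrite('pics/c1.png',np.hstack([a,b]))
E
python3 clipov.py
```

```text
(no output)
```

View pics/c1.png

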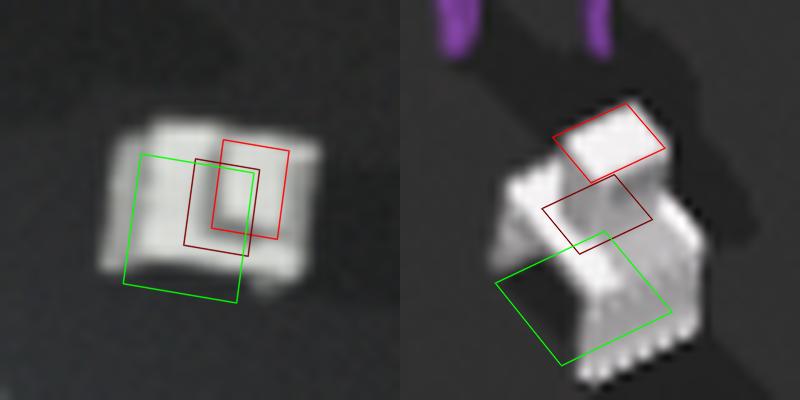

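```bash
python3 -c "
from h import *
go(.5062,-.2268,.17,-99)"
```

```text
clock 15.225 pos [0.502  0.0545 0.259 ] jaw -12.32 F [-0.1  0.3  0.1] w 0.0222
shift units [-0.9132  0.2136  0.2965] turn units 1.9263 86.68172971911493
```

jog_arm([
  [-0.1, 0.02, 0, 0.2, 60],
  [-0.3, 0.07, 0, 0.43, 60],
  [-0.5, 0.117, 0.05, 0.66, 60],
  [-0.7, 0.164, 0.15, 0.88, 60],
  [-0.85, 0.2, 0.25, 0.96, 60],
  [-0.913, 0.2136, 0.296, 0.963, 60],
  [-0.913, 0.2136, 0.296, 0.963, 60],
])

```text
clock: 16.1
tool_pos: [0.5054, -0.2271, 0.168]
eef_rot: [-3.0, -0.926, 0.003]
force: [-1.0, 1.0, 0.9]
gripper_width: 0.0561
```

```bash
python3 - <<'E'
from h import *
go(.5062,-.2268,.17,-99)
fs=[cap('top')[0].astype(np.float32) for _ in range(4)]
m=np.clip(np.mean(fs,0),0,255).astype(np.uint8); np.save('topavg.npy',m)
import ang
C,ax,ex=ang.C,ang.ax,ang.ex
u0,v0,w,h,sc=295,165,75,55,10
a=cv2.resize(m[v0:v0+h,u0:u0+w],None,fx=sc,fy=sc,interpolation=cv2.INTER_CUBIC)
t=np.radians(np.arange(0,361,5)); ez=np.array([0,0,1])
def dr(P,c):
    q=(proj('top',P)-[u0,v0]+.5)*sc; cv2.polylines(a,[np.round(q*8).astype(np.int32)],False,c,1,cv2.LINE_AA,3)
dr(C-ax*.013+.055*(np.cos(t)[:,None]*ex+np.sin(t)[:,None]*ez),(0,0,255))
dr(C-ax*.013+.030*(np.cos(t)[:,None]*ex+np.sin(t)[:,None]*ez),(0,255,255))
dr([C-ax*.013,C-ax*.013-.05*ez],(0,255,0))
cv2.imwrite('pics/t5.png',a)
E
```

```text
clock 16.1 pos [ 0.5054 -0.2271  0.168 ] jaw -55.7 F [-1.   1.   0.9] w 0.0561
shift units [ 0.0028  0.0008 -0.0065] turn units 0.9621 43.29601041943704
```

View pics/t5.png

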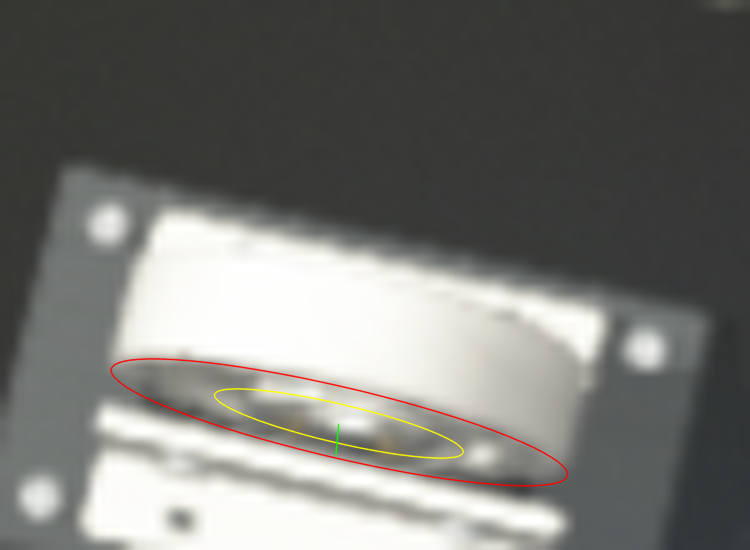

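```bash
python3 - <<'E'
from h import *
import ang
m=np.load('topavg.npy').astype(np.float32)
sub=m[195:215,310:350]; w=np.clip((sub[...,2]+sub[...,1])/2-sub[...,0]-6,0,None)
print(np.round((sub[...,2]+sub[...,1])/2-sub[...,0]).astype(int)[4:18])
a=cv2.resize(sub,None,fx=18,fy=18,interpolation=cv2.INTER_CUBIC); hsv=cv2.cvtColor(np.clip(a,0,255).astype(np.uint8),cv2.COLOR_BGR2HSV); hsv[...,1]=np.clip(hsv[...,1].astype(int)*3,0,255)
cv2.imwrite('pics/t6.png',cv2.cvtColor(hsv,cv2.COLOR_HSV2BGR))
E
```

```text
[[ 6  5  6  5  3  2  1  1  0  0  0  0  1  1  1  2  2  2  2  3  2  4  3  4
   4  5  6  7  7  8  7 10 10 11 10 10 10 10 10  9]
 [12 11 12 10  7  5  4  4  3  2  2  1  0  2  2  2  2  2  3  3  3  4  4  4
   5  5  6  6  8  8  7  9 12 12 10 10 10 10 10 10]
 [ 7  8  7  8  8  6  6  8  8 10  8  6  6  6  5  4  4  4  2  3  4  4  4  5
   6  6  6  8  8  8  8 10 12 11 10 10 10 10  8  8]
 [ 6  6  8  6  8  6  6  6  6  6  8  9  9 10  8 10  8  8  6  6  6  6  6  5
   6  6  6  8  8  8  8 11 12 10 10  9  8 10  9  9]
 [ 4  5  7  7  6  7  7  7  6  6  9 11 11 10  6  4  8 10 10 12 11  8  8  7
   8  8  8  8  8  8  8 10 10 10 10 10  9  9  9  8]
 [ 5  6  6  7  6  8  8  8  8  7  8 11 10  6  4  3  5 10 12 10 11 10 10 10
  11 10 10  8  8  8  8 11 10 10 10 10  9  8  8  8]
 [ 4  4  5  4  5  6  8 10  8  6  4  6  6  6  7  7  9 10  8  6  6  6 10  9
   8  6  6  8 10 10 11 10 10  9  8 10 10  9  8  8]
 [ 7  6  4  4  4  4  5  8  7  5  3  4  8 10 14 10 10 10 10  4  4  7 10 10
   8  8  6  6  8  8  8  9  9  9 10  8  8  9  9  8]
 [ 6  8 10 10  8  6  5  4  4  5  4  6 12 16 25 14  7  7  9  4  2  6 10  8
   7  7  7  6  6  6  5  6  6  7  6  8  8  8  8  8]
 [ 4  4  4  4  5  7 10  9  8  6  4  3  5 12 18 11  4  3  2  3  4  6 10 14
   9  6  6  5  4  5  6  5  6  6  5  6  8  8  8  8]
 [ 9 10  5  6  5  4  4  4  4  6  8 10  7  7  5  6  4  4  3  2  2  2 14 28
  18  8  4  2  2  6  6  6  8 10  7  6  6  6  7  6]
 [ 8  6  5  6  7  9  6  6  5  4  4  4  4  5  7  9  9  6  5  5  3  2 11 20
  20 12  5  4  6  6  8  9 12  8  8  6  5  4  4  6]
 [10  6  3  4  4  5  7  8  8 10  8  6  5  5  4  4  5  7  6  9  8  7  6  5
   6  4  4  5  6  6  6  8  8  8  6  5  4  4  4  5]
 [ 6  6  7  8  7  7 10 10  8  7  8  8  8  9  8  5  6  5  4  3  4  4  6  9
   8  7  4  4  4  2  2  2  4  5  5  3  2  2  2  2]]
```

View pics/t6.png

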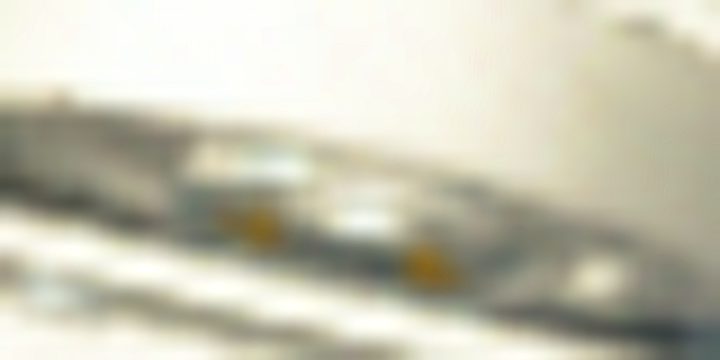

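```bash
python3 - <<'E'
from h import *
import ang
C,ax,ex=ang.C,ang.ax,ang.ex
m=np.load('topavg.npy').astype(np.float32)
y=(m[...,2]+m[...,1])/2-m[...,0]
for u0,u1,v0,v1 in[(321,327,205,210),(330,337,207,212)]:
    w=np.clip(y[v0:v1,u0:u1]-7,0,None); V,U=np.mgrid[v0:v1,u0:u1]
    uv=[(w*U).sum()/w.sum(),(w*V).sum()/w.sum()]
    P=onz('top',[uv],.068)[0]; print(uv,'ex',(P-C)@ex*1000,'ax',(P-C)@ax*1000)
# rotor ex extents: rim silhouette left/right at z=.095 from bright/dark boundary along near-top rim line
S=m.mean(2)
for off in(-.004,0,.006):
    for s in(-1,1):
        t=np.arange(.045,.066,.00025); P=[C+ax*off+ex*s*k for k in t]
        q=proj('top',P).astype(np.float32); v=cv2.remap(m.mean(2).astype(np.float32),q[:,0].reshape(1,-1),q[:,1].reshape(1,-1),cv2.INTER_LINEAR)[0]
        print(off,s,np.round(v[::4]).astype(int))
E
```

```text
[np.float64(323.80625), np.float64(207.0625)] ex 11.036591439405496 ax -11.829341117817316
[np.float64(333.23333333333335), np.float64(209.2111111111111)] ex -12.234754502322641 ax -11.781917072375967
-0.004 -1 [169 167 166 164 161 158 153 148 140 127 114 106  98  93  92  91  91  91
  91  91  91  91]
-0.004 1 [245 245 244 243 242 240 239 233 226 209 181 151 137 125 118 117 116 117
 117 117 117 117]
0 -1 [172 170 167 164 161 157 153 147 137 126 115 104  97  94  90  90  90  90
  90  90  90  90]
0 1 [250 249 249 247 246 244 240 236 224 210 189 160 129 123 118 116 116 116
 115 115 115 115]
0.006 -1 [172 170 167 165 161 158 154 149 143 132 120 111 101  95  93  91  91  91
  91  91  90  91]
0.006 1 [250 249 248 247 245 243 240 234 226 211 184 154 139 125 118 117 116 116
 116 116 117 117]
```

jog_arm([
  [0.002, 0, 0, 0.24, 60],
  [0.002, 0, 0.05, 0.47, 60],
  [0.002, 0, 0.1, 0.7, 60],
  [0.002, 0, 0.15, 0.93, 60],
  [0.002, 0, 0.25, 0.963, 60],
  [0.002, 0, 0.34, 0.963, 60],
  [0.002, 0, 0.372, 0.963, 60],
  [0.002, 0, 0.372, 0.963, 60],
])

```text
clock: 17.3
tool_pos: [0.5068, -0.226, 0.0586]
eef_rot: [3.132, -0.245, 0.0]
force: [-0.4, -0.3, -0.2]
gripper_width: 0.0559
```

```bash
python3 - <<'E'
from h import *
go(.5062,-.2268,.055,-99)
S=cap('scene')[0]
cv2.imwrite('pics/cg.png',cv2.resize(S[220:320,330:450],(720,600),interpolation=cv2.INTER_CUBIC))
E
```

```text
clock 17.3 pos [ 0.5068 -0.226   0.0586] jaw -98.94 F [-0.4 -0.3 -0.2] w 0.0559
shift units [-0.0017  0.0031  0.0121] turn units 0.0014 0.06225099185931526
```

View pics/cg.png

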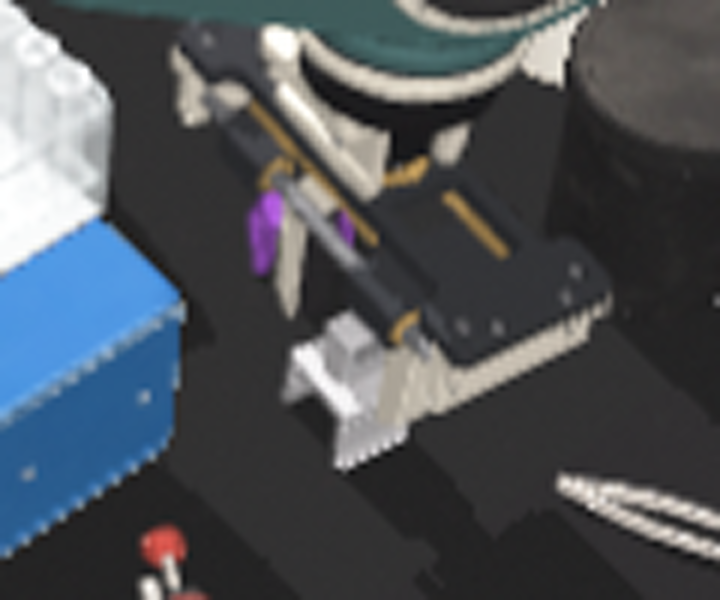

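jog_arm([
  [0, 0.002, 0.006, 0, 40],
  [0, 0.002, 0.007, 0, 30],
  [0, 0.002, 0.007, 0, 22],
  [0, 0.002, 0.007, 0, 10],
  [0, 0.002, 0.007, 0, 10],
], grip_force=15)

```text
clock: 17.98
tool_pos: [0.5065, -0.227, 0.0561]
eef_rot: [3.132, -0.246, 0.0]
force: [-0.4, 0.1, 0.6]
gripper_width: 0.0161
```

```bash
python3 - <<'E'
from h import *
go(.5062,-.2268,.055,-99)
E
```

```text
clock 17.975 pos [ 0.5065 -0.227   0.0561] jaw -98.99 F [-0.4  0.1  0.6] w 0.0161
shift units [-0.0011 -0.0007  0.0036] turn units 0.0002 0.007851431491758376
```

jog_arm([
  [0, 0, -0.05, 0, 10],
  [0, 0, -0.2, 0, 10],
  [0, 0, -0.4, 0, 10],
  [0, 0, -0.6, 0, 10],
  [0, 0, -0.68, 0, 10],
  [0, 0, -0.68, 0, 10],
])

```text
clock: 18.73
tool_pos: [0.5068, -0.2272, 0.2628]
eef_rot: [3.13, -0.246, 0.006]
force: [0.1, -0.0, -1.1]
gripper_width: 0.0156
```

```bash
python3 - <<'E'
from h import *
from clipov import draw
go(.5012,.0528,.26,-12.3)
p=ctrl.get_obs()['tool_pos']
S=cap('scene')[0]
q=proj('scene',[p])[0]; print(q)
draw('scene',S,'pics/cl.png',p[0],p[1],81,p[2]-.0561,(int(q[0])-35,int(q[1])-25,70,60),10)
E
```

```text
clock 18.725 pos [ 0.5068 -0.2272  0.2628] jaw -98.99 F [ 0.1 -0.  -1.1] w 0.0156
shift units [-0.1643 -0.919   0.0076] turn units -1.9264 -86.68777415965309
[398.83043823 214.45535422]
```

View pics/cl.png

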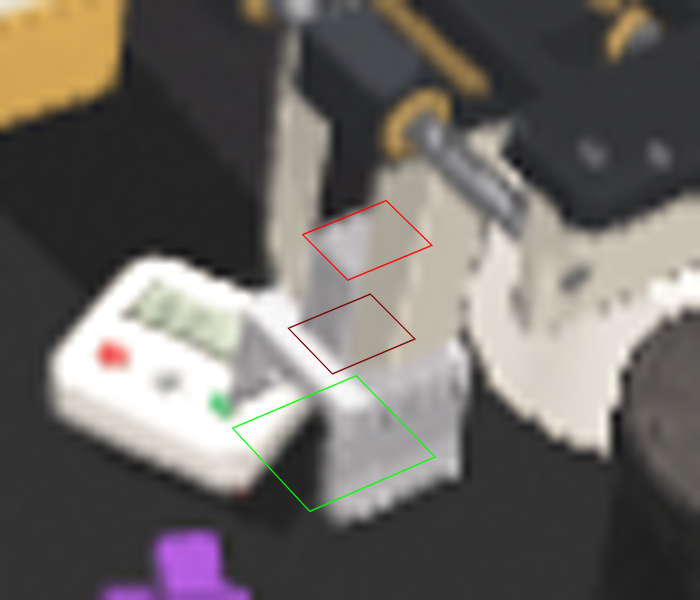

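```bash
python3 - <<'E'
from h import *
fs=[cap('scene')[0].astype(np.float32) for _ in range(4)]
m=np.clip(np.mean(fs,0),0,255).astype(np.uint8)
u0,v0,w,h,sc=382,205,34,40,18
im=cv2.resize(m[v0:v0+h,u0:u0+w],None,fx=sc,fy=sc,interpolation=cv2.INTER_CUBIC)
im=np.clip(im.astype(float)*1.3-40,0,255).astype(np.uint8)
p=ctrl.get_obs()['tool_pos']; j=np.radians(81); ey=np.array([np.cos(j),np.sin(j),0]); ex=np.array([ey[1],-ey[0],0])
for dx,c in((0,(0,0,255)),(.002,(0,255,0))):
  b=np.array([p[0],p[1],p[2]-.0561])+ex*dx
  for hx,hy,z in((.011,.008,.062),(.017,.0145,.034)):
    q=(proj('scene',[b+ex*i*hx+ey*k*hy+[0,0,z] for i,k in((1,1),(1,-1),(-1,-1),(-1,1),(1,1))])-[u0,v0]+.5)*sc
    cv2.polylines(im,[np.round(q*8).astype(np.int32)],False,c,1,cv2.LINE_AA,3)
cv2.imwrite('pics/cl2.png',cv2.resize(im,None,fx=.83,fy=.83))
go(.5012,.0528,.26,-12.3)
E
```

```text
clock 18.975 pos [ 0.5061 -0.2268  0.2585] jaw -98.99 F [ 0.1 -0.1 -0.4] w 0.0159
shift units [-0.1618 -0.9181 -0.004 ] turn units -1.9264 -86.6892739001878
```

View pics/cl2.png

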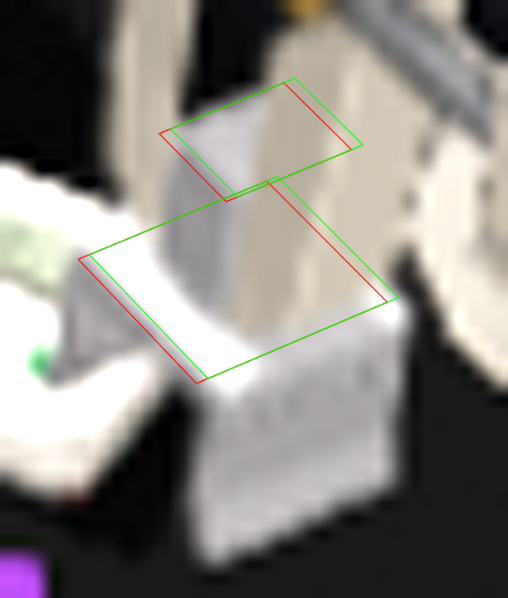

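```bash
python3 -c "
from h import *
go(.5009,.0514,.26,-12.3)"
```

```text
clock 18.975 pos [ 0.5061 -0.2268  0.2585] jaw -98.99 F [ 0.1 -0.1 -0.4] w 0.0159
shift units [-0.162  -0.9134 -0.004 ] turn units -1.9264 -86.6892739001878
```

jog_arm([
  [-0.02, -0.1, -0.005, -0.15, 10],
  [-0.05, -0.28, -0.005, -0.37, 10],
  [-0.083, -0.47, -0.005, -0.58, 10],
  [-0.117, -0.66, -0.005, -0.78, 10],
  [-0.145, -0.82, -0.005, -0.93, 10],
  [-0.162, -0.913, -0.005, -0.963, 10],
  [-0.162, -0.913, -0.005, -0.963, 10],
])

```text
clock: 19.85
tool_pos: [0.5009, 0.0526, 0.2606]
eef_rot: [-3.0, -0.932, 0.002]
force: [-0.3, -0.7, -0.2]
gripper_width: 0.0159
```

jog_arm([
  [0, 0, 0, -0.22, 10],
  [0, 0, 0, -0.44, 10],
  [0, 0, 0, -0.66, 10],
  [0, 0, 0, -0.86, 10],
  [0, 0, 0, -0.96, 10],
  [0, 0, 0, -0.963, 10],
  [0, 0, 0, -0.963, 10],
  [0, 0, 0, -0.963, 10],
])

```text
clock: 20.85
tool_pos: [0.5012, 0.0509, 0.2614]
eef_rot: [-2.448, -1.969, 0.0]
force: [-0.9, -0.5, -0.1]
gripper_width: 0.0157
```

```bash
python3 - <<'E'
from h import *
import ang
go(.5009,.0514,.1841,-12.3)
ang.run('a6')
S=np.load('last_scene.npz')['p']
u0,v0,w,h,sc=285,130,60,90,6.5
im=cv2.resize(S[v0:v0+h,u0:u0+w],None,fx=sc,fy=sc,interpolation=cv2.INTER_CUBIC)
p=ctrl.get_obs()['tool_pos']; ey,ex=ang.ax,-ang.ex
for dx,c in((0,(0,0,255)),(.002,(0,255,0))):
  b=np.array([p[0],p[1],p[2]-.0561])+ang.ex*dx
  for hx,hy,z in((.011,.008,.062),(.017,.0145,.034)):
    q=(proj('scene',[b+ex*i*hx+ey*k*hy+[0,0,z] for i,k in((1,1),(1,-1),(-1,-1),(-1,1),(1,1))])-[u0,v0]+.5)*sc
    cv2.polylines(im,[np.round(q*8).astype(np.int32)],False,c,1,cv2.LINE_AA,3)
cv2.imwrite('pics/cl3.png',im)
E
```

```text
clock 20.85 pos [0.5012 0.0509 0.2614] jaw -12.4 F [-0.9 -0.5 -0.1] w 0.0157
shift units [ 0.0014 -0.0014  0.2576] turn units -0.0022 -0.09937545168125439
clock 20.9
brass x -12.9 z -25.7 area 1119 r 28.8 ang from down -26.5
brass x 10.8 z -24.8 area 518 r 27.0 ang from down 23.5
```

View pics/cl3.png

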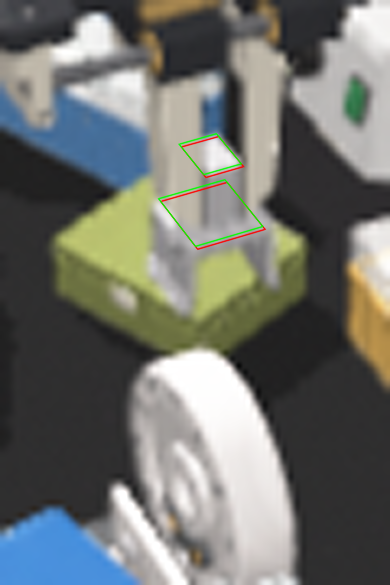

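View pics/a6.png

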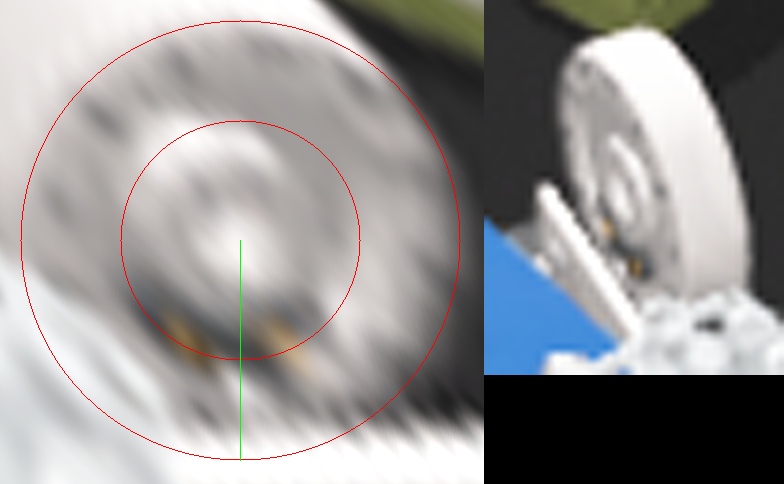

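jog_arm([
  [0.001, -0.001, 0.06, 0, 10],
  [0.001, -0.001, 0.13, 0, 10],
  [0.001, -0.001, 0.16, 0, 10],
  [0.001, -0.001, 0.18, 0, 10],
  [0.001, -0.001, 0.19, 0, 10],
  [0.001, -0.001, 0.2, 0, 10],
  [0.001, -0.001, 0.2, 0, 10],
])

```text
clock: 21.78
tool_pos: [0.501, 0.0515, 0.2016]
eef_rot: [2.447, 1.97, 0.0]
force: [0.6, -0.5, -1.4]
gripper_width: 0.0159
```

```bash
python3 - <<'E'
from h import *
import ang
go(.5009,.0514,.1811,-12.3)
ang.run('a7')
S=np.load('last_scene.npz')['p']
cv2.imwrite('pics/cl4.png',cv2.resize(S[150:225,280:350],None,fx=8,fy=8,interpolation=cv2.INTER_CUBIC))
E
```

```text
clock 21.775 pos [0.501  0.0515 0.2016] jaw -12.32 F [ 0.6 -0.5 -1.4] w 0.0159
shift units [-0.0003 -0.0004  0.0683] turn units -0.0004 -0.01845740658302475
clock 21.825
brass x -13.0 z -25.7 area 1118 r 28.8 ang from down -26.8
brass x 10.8 z -24.8 area 512 r 27.0 ang from down 23.5
```

View pics/cl4.png

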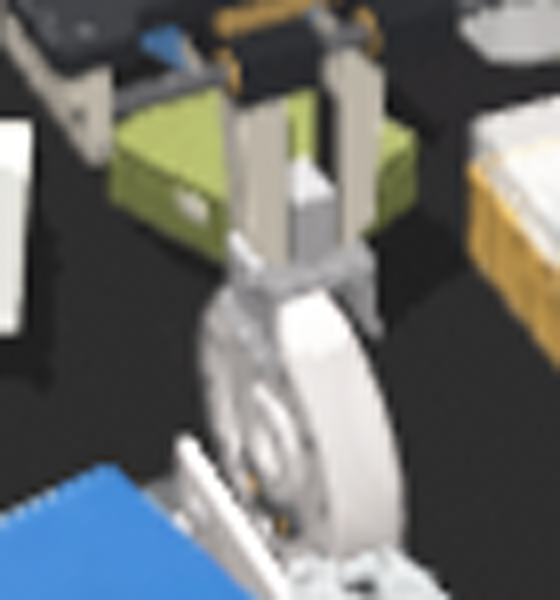

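Straddling the rim, with no side force and the rotor unmoved. Next I'll go down to just above seating.

jog_arm([
  [0, 0, 0.02, 0, 10],
  [0, 0, 0.04, 0, 10],
  [0, 0, 0.055, 0, 10],
  [0, 0, 0.064, 0, 10],
  [0, 0, 0.064, 0, 10],
])

```text
clock: 22.45
tool_pos: [0.5009, 0.0515, 0.1821]
eef_rot: [-2.447, -1.97, 0.0]
force: [-0.2, 0.1, -1.1]
gripper_width: 0.016
```

jog_arm([
  [0, 0, 0.002, 0, 10],
  [0, 0, 0.004, 0, 10],
  [0, 0, 0.004, 0, 10],
])

```text
clock: 22.82
tool_pos: [0.5011, 0.0515, 0.1812]
eef_rot: [2.447, 1.97, 0.0]
force: [0.1, 0.1, -0.5]
gripper_width: 0.0159
```

```bash
python3 - <<'E'
from h import *
import ang
go(.5009,.0514,.1811,-12.3)
ang.run('a8')
E
```

```text
clock 22.825 pos [0.5011 0.0515 0.1812] jaw -12.32 F [ 0.1  0.1 -0.5] w 0.0159
shift units [-0.0003 -0.0004  0.0003] turn units -0.0004 -0.01939352589909049
clock 22.875
brass x -13.0 z -25.7 area 1112 r 28.8 ang from down -26.8
brass x 10.9 z -24.9 area 519 r 27.1 ang from down 23.6
```

jog_arm([
  [0, 0, 0.001, 0, 10],
  [0, 0, 0.002, 0, 10],
  [0, 0, 0.002, 0, 10],
])

```text
clock: 23.25
tool_pos: [0.5012, 0.0515, 0.1809]
eef_rot: [2.447, 1.97, 0.001]
force: [0.3, -0.2, 5.6]
gripper_width: 0.0158
```

jog_arm([
  [0, 0, -0.001, 0, 10],
  [0, 0, -0.001, 0, 19],
  [0, 0, -0.001, 0, 22],
  [0, 0, -0.001, 0, 26],
  [0, 0, -0.001, 0, 32],
  [0, 0, -0.001, 0, 40],
])

```text
clock: 24.0
tool_pos: [0.501, 0.0515, 0.1808]
eef_rot: [-2.447, -1.97, 0.0]
force: [-0.3, 0.7, 0.8]
gripper_width: 0.0347
```

```bash
python3 - <<'E'
from h import *
import ang
go(.5009,.0514,.1811,-12.3)
ang.run('a9')
S=np.load('last_scene.npz')['p']
cv2.imwrite('pics/cl5.png',cv2.resize(S[150:225,280:350],None,fx=8,fy=8,interpolation=cv2.INTER_CUBIC))
E
```

```text
clock 24.0 pos [0.501  0.0515 0.1808] jaw -12.32 F [-0.3  0.7  0.8] w 0.0347
shift units [-0.0003 -0.0002 -0.0012] turn units -0.0005 -0.020405852432787697
clock 24.05
brass x -12.9 z -25.7 area 1110 r 28.7 ang from down -26.7
brass x 10.8 z -24.8 area 493 r 27.0 ang from down 23.6
```

View pics/cl5.png

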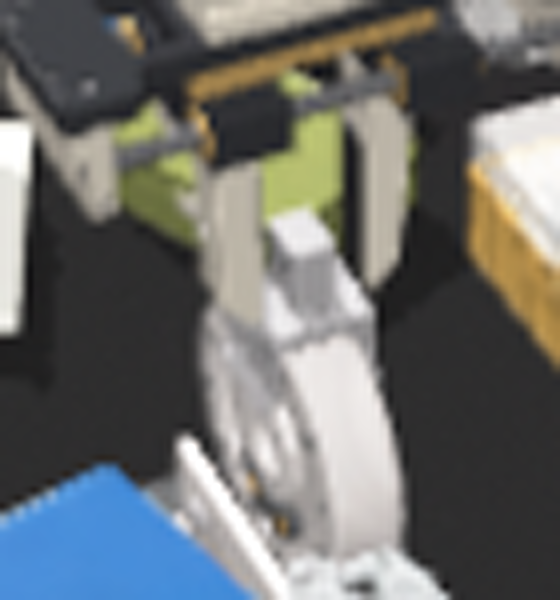

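Released and standing. Next: retract up and swing aside so the top camera can see.

jog_arm([
  [0, 0, -0.02, 0, 50],
  [0, 0, -0.1, 0, 55],
  [0, 0, -0.25, 0, 60],
  [0, 0, -0.4, 0, 60],
  [0.2, 0, -0.4, 0, 60],
  [0.4, 0, -0.4, 0, 60],
  [0.6, 0, -0.4, 0, 60],
  [0.7, 0, -0.4, 0, 60],
  [0.7, 0, -0.4, 0, 60],
])

```text
clock: 25.18
tool_pos: [0.5458, 0.2584, 0.3005]
eef_rot: [-2.444, -1.973, 0.001]
force: [-0.0, -0.5, 0.6]
gripper_width: 0.0557
```

```bash
python3 - <<'E'
from h import *
import ang
def avg(n):
    return np.clip(np.mean([cap(n)[0].astype(np.float32) for _ in range(4)],0),0,255).astype(np.uint8)
S=avg('scene'); np.savez('last_scene.npz',p=S); ang.run('b1',False); T=avg('top'); np.save('topavg2.npy',T)
C,ax,ex=ang.C,ang.ax,ang.ex; ez=np.array([0,0,1])
y=(T[...,2].astype(float)+T[...,1])/2-T[...,0]
for u0,u1,v0,v1 in[(321,327,205,210),(330,337,207,212)]:
    w=np.clip(y[v0:v1,u0:u1]-7,0,None); V,U=np.mgrid[v0:v1,u0:u1]
    uv=[(w*U).sum()/w.sum(),(w*V).sum()/w.sum()]; P=onz('top',[uv],.068)[0]; print('top screw',uv,'ex',(P-C)@ex*1000)
ims=[]
for n,I,(u0,v0,w,h) in(('scene',S,(285,160,60,60)),('top',T,(300,165,60,60))):
    sc=6.5; im=cv2.resize(I[v0:v0+h,u0:u0+w],None,fx=sc,fy=sc,interpolation=cv2.INTER_CUBIC); raw=im.copy()
    b=C+ez*.030
    for hx,hy,z in((.011,.008,.062),(.017,.0145,.034)):
        q=(proj(n,[b+ex*i*hx+ax*k*hy+ez*z for i,k in((1,1),(1,-1),(-1,-1),(-1,1),(1,1))])-[u0,v0]+.5)*sc
        cv2.polylines(im,[np.round(q*8).astype(np.int32)],False,(0,0,255),1,cv2.LINE_AA,3)
    ims.append(im)
cv2.imwrite('pics/b2.png',np.hstack(ims)); st()
E
```

```text
clock 25.375
brass x -12.9 z -25.6 area 1087 r 28.7 ang from down -26.8
brass x 10.8 z -24.8 area 483 r 27.0 ang from down 23.6
top screw [np.float64(323.30555555555554), np.float64(207.63888888888889)] ex 11.893223975342623
top screw [np.float64(333.22352941176473), np.float64(209.74117647058824)] ex -12.49904991947791
clock 25.575
tool_pos [0.5458 0.2559 0.3011]
eef_rot [2.4477e+00 1.9690e+00 8.0000e-04]
force [-0.3822 -0.7569 -0.0559]
gripper_width 0.0561
joint_pos [ 0.3961 -0.0508  1.5106 -0.      1.6812  0.6121]
```

View pics/b2.png

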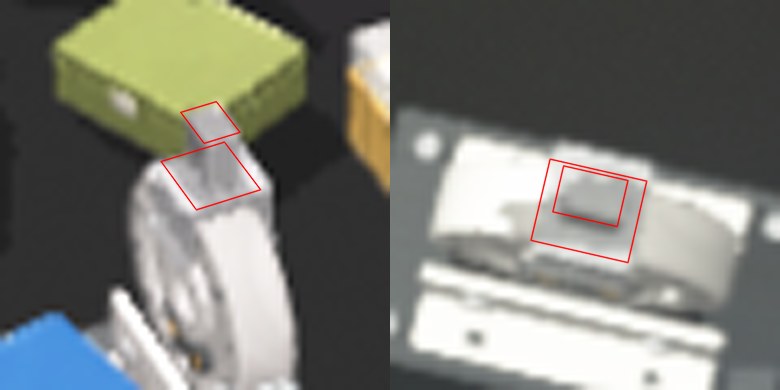

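View pics/b1.png

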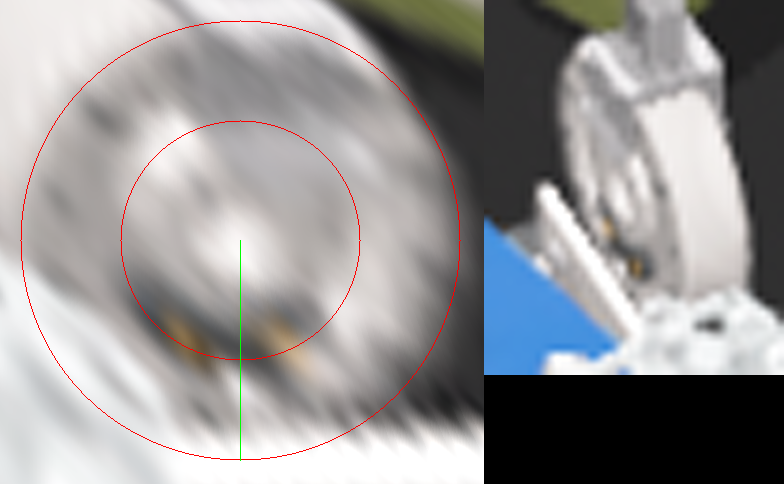

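```bash
python3 -c "
from h import *
ctrl.finish_job(); print(ctrl.get_obs()['clock'])"
```

```text
the job is handed in; nothing more can be done
the job is handed in; nothing more can be done
```

I balanced the rotor on the stand with its heavy side down, set the clip astride the top of the rim, and handed the job in at about 25.6 s of the 72 s allowed.

**What I did:**
- I lifted the aluminium rotor out of its cradle, set it on the rollers and let go. It swung and came to rest about 13–15° short of straight down.
- I turned it by two light fingertip strokes along the top of the rim, pressing about 5–6 N: 12 mm, then 3.6 mm after a second measurement.
- I set the grey clip on the top of the rim, released it and moved the arm clear.
- I did not touch the purple look-alikes, the tape roll or the timer.

**Last checks:**
- **Heavy side:** the screw positions did not change while the clip was placed or after release.
- **Disagreement:** the angle estimates do not fully agree. The scene camera gives −1.5° raw, or about +2° once I allow for the recessed face. The top camera gave −1° to −3° before the clip went on and about −1° after. Taken together it is straight down to about ±2°.
- **Rim holes:** the ring of holes in the face would suggest about +4°, but only if it lines up with the heavy side, which I could not confirm.
- **Clip:** it stands on the rim within about 1 mm (1°) of top centre.

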